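Stow the large screwdriver in the tool tote, under its carrying handle

ROBOT

A 7-joint arm with a two-finger parallel gripper is mounted at the origin on the work surface. World frame = base frame: x ahead of the robot, y to its left, z up, the work surface at z = 0. Lengths are in m, angles in rad, forces in N, time in s.
With the tool pointing down it reaches from about 0.4 to 0.875 m from the base axis. Payload 19.3 kg.
Tool frame: the origin (TCP) lies at the very end of the fingers, on their centre line; the grasp point (between the pads) lies 19 mm behind it; y points along the fingers, x is the direction in which the jaws open and shut, and the axes are right-handed (so a half turn about y gives the same grasp; the last joint's range is limited). The gripper opens to 85 mm and grips with 20 to 120 N. Pads are 22 mm wide; open, the fingers measure 114 mm over their backs; the gripper's body (76 mm by 85 mm) begins 54 mm behind the grasp point. The pads swing forward as they close: fully open they stand 13 mm farther back than shut.
Start: joints at [1.085, 0.521, -0.036, 1.599, 0.021, 1.021, -0.113], TCP at [0.252, -0.572, 0.231] pointing down, gripper open.
Joint ranges: [-2.91, 2.91], [-0.3, 2.13], [-1.5, 1.42], [0.17, 2.43], [-1.26, 4.41], [0.16, 1.93], [-2.52, 2.52]. Speed limits (rad/s): [1.89, 1.89, 2.39, 2.39, 3.01, 3.01, 3.01].

INTERFACE

Orientations are given as [roll, pitch, yaw] about the fixed x, y, z axes, in that order (R = Rz(yaw) Ry(pitch) Rx(roll)).
In Python, from workcell import bot gives the robot as it stands. The module is installed in compiled form; this text tells all that it offers.
- The arm moves only by the shell command python3 -m crank 'ROWS' [FORCE]. ROWS is JSON, a list of rows, each an object of numbers: "hand": the closure, from 0 (fully open) to 1 (shut); "dx", "dy", "dz": the shift along the tool's x, y, z in mm; "yaw": the turn about the tool's y in rad. In form: [{"hand": .., "dx": .., "dy": .., "dz": .., "yaw": ..}, ...]. A call has 1 to 12 rows; each row is the pose to reach, as a shift and turn from the pose commanded when the call began, along the tool's axes at that moment; what a row does not reach only later rows make up. A row lasts 1/12 s, in which the tool goes at most 41.7 mm and 7.16 degrees, less where a joint would pass 70% of its speed; a pose out of reach is approached as far as the arm can. A call with a gripper value outside its range is refused whole. The fingers move at their own pace and stop on an object; FORCE is the grip in N (left out, the last holds). Time passes only in rows, so rows that repeat a pose let the fingers close. It gives the time, the measured TCP pose, the force and the opening at its end, in the units of the state.
- bot.observe(): the state, without advancing time (a new reading comes with each control period).
- bot.grab_frame(name): name is "scene" or "top" or "wrist"; returns the picture (400x640x3 uint8, red, green, blue); there is no depth.
- bot.camera_info(name): a dict with "fx", "fy", "cx", "cy" (pixels), "rvec" (rotation vector, rad) and "tvec" (3), from world to camera coordinates, as OpenCV has them. Camera axes: x right, y down, z forward; pixel columns grow to the right and rows downward; lengths in m; the calibration is good to about 2 mm. A picture is of the moment at which its call begins: read the wrist's pose just before it. camera_info takes no time and is no camera call; for the wrist camera it gives the pose at the moment of the call.
- bot.job_done(): hands the job in, once; it reports no verdict.
The state is a dict: "clock": time; "qpos": joint angles; "qd": joint speeds; "joint_efforts": joint torques, N m; "position": TCP position; "tool_rot": TCP orientation; "force": force on the tool from outside, world axes, zero at the start; "moment": the same for the moment, N m; "grip_width": finger opening in m.
Only numpy, scipy, OpenCV 4.12 (cv2) and the standard library are available. Lean on these libraries where they do the work, as an engineer would, in place of code of your own. Each camera call takes 0.05 s, during which the arm holds its last target.

TASK

Pack the electrician's tool tote: draw the large screwdriver out of the wooden bench block and put it in the tote's empty middle sleeve. The carrying handle runs right above the sleeves and leaves no room to come straight down, so lean the screwdriver over towards the robot, start the blade into the sleeve at a slant, then stand it upright under the handle and lower it gently until the shoulder of its grip rests all round on the rim of the sleeve, and let go. Do not knock the carrying handle, and do not upset the other tools or anything else on the counter.

Things in the scene. Friction and masses are not known exactly. Their poses are not given: they have to be found in the camera images.
- driver_grip (a point): middle of the barrel of the large screwdriver's grip (hold it here): a plain black cylinder 28 mm thick, from 35 mm below to 40 mm above this point; thickest tool in the wooden block, grey band near its top. z points up along the tool. 55 mm above the shoulder, 165 mm above the tip, 50 mm below the top. Starts upright in one of the block's bores, shoulder on its top: raise 110 mm to free it
- driver_tip (a point): lower end of the large screwdriver's blade, a steel rod 7 mm thick and 110 mm long, on its axis; z points up along the tool
- driver_shoulder (a point): centre of the shoulder, the flat underside (28 mm across) of the large screwdriver's grip, 110 mm above the tip. Above it come a collar 28 mm thick and 8 mm high, a 21 mm thick neck up to 20 mm, then the barrel; the grip is 105 mm long. z points up along the tool
- screwdriver: the large screwdriver, 215 mm overall, about 0.13 kg, balanced near the foot of its grip; its origin is the tip of the blade, z points along the tool towards the grip
- block_top (a point): centre of the top of the wooden bench block, 70 mm (x) by 215 mm (y), 120 mm high, fixed to the counter; y runs along its three vertical bores, 12 mm wide and 114 mm deep, at y = -75, 0 and 75 mm. x points away from the robot's side, z up. The three tools in it stand in any order
- sleeve_mouth (a point): centre of the mouth, level with the rim, of the tote's empty middle sleeve: an upright aluminium tube, 22 mm inside, 29 mm outside, 113 mm deep, closed below, rim 124 mm above the counter. y runs along the row of three sleeves, 90 mm apart, x points away from the robot's side, z up. Tote: fixed plywood tray 200 mm (x) by 370 mm (y), sides 91 mm high, divider 104 mm high just behind the sleeves
- handle_mid (a point): middle of the tote's carrying handle, on its axis: a level aluminium tube 24 mm thick along the tote's y, straight above the sleeves, its axis 197 mm and its underside 185 mm above the sleeve's mouth. It joins the tote's gable ends, 344 mm high, 64 mm wide at the top, at y = -185 and 185 mm
- tote_handle: the tote's carrying handle, the same tube; origin at its middle, y along it; rigid
- slim_driver: small black screwdriver, grip 16 mm thick and 78 mm long above a 4 mm blade 110 mm long; stands in one of the other two bores of the wooden bench block; origin at its tip
- hex_key: T-handled hex key, black crossbar 84 mm long and 16 mm thick, 46 mm above the block, on a 6 mm shaft; stands in one of the other two bores of the wooden bench block; origin at its tip
- nut_driver: nut driver, black grip 28 mm thick and 85 mm long above the sleeve's rim; stands in one of the two outer sleeves of the tote; origin at the lower end of its shaft
- tester: pen-like tester, black grip 18 mm thick and 76 mm long above the rim, with a 27 mm flange at its foot; stands in one of the two outer sleeves of the tote; origin at the tip of its shaft
- motor: small finned electric motor, grey with a black fan cover, 160 mm long, 80 mm wide and 100 mm high, 2.4 kg, lying on its feet; origin under its middle
- contactor: grey and black contactor, 72 x 45 mm and 78 mm high; origin under its middle
- meter: black multimeter lying face up, 155 x 76 mm and 42 mm high; origin under its middle
- tape: roll of black tape lying flat, 68 mm across and 19 mm high; origin under its middle
Things that resemble listed ones, but are neither listed nor needed, are in the scene too. Leave any green or purple look-alike of the screwdriver alone.

How it is judged:
On the way:
1. the blade's tip is in the mouth of the empty sleeve while the screwdriver leans over, towards the robot's side (z of driver_tip in the frame of sleeve_mouth between -0.07 and -0.004 m and horizontal distance between driver_tip and sleeve_mouth below 0.012 m and angle between driver_tip's own z axis and vertical above 0.08 rad and x of driver_shoulder in the frame of sleeve_mouth below 0 m), for 0.1 s.
At the end, for the whole second after the job is handed in: The large screwdriver stands at rest in the tote's middle sleeve, released: its shoulder within 3 mm of the rim's level and within 10 mm of the sleeve's axis, its axis within 4 degrees of vertical (horizontal distance between driver_shoulder and sleeve_mouth below 0.01 m and z of driver_shoulder in the frame of sleeve_mouth between -0.004 and 0.003 m and angle between driver_tip's own z axis and vertical below 0.07 rad and linear speed of screwdriver below 0.02 m/s); the robot touches nothing.
It fails at once if the carrying handle is knocked or pushed with more than 10 N by the robot or the screwdriver (contact force between tote_handle and screwdriver above 10 N or contact force between tote_handle and the fingers above 10 N or contact force between tote_handle and the arm above 10 N).
It fails at once if the screwdriver is dropped or driven down the sleeve instead of being lowered (its blade is more than 10 mm down the sleeve and moves faster than 0.5 m/s) (z of driver_tip in the frame of sleeve_mouth below -0.01 m and horizontal distance between driver_tip and sleeve_mouth below 0.012 m and linear speed of screwdriver above 0.5 m/s).
It fails at once if another tool or thing on the counter is upset: shifted by more than 30 mm (distance of any of slim_driver, hex_key, nut_driver, tester, motor, contactor, meter, tape from where it was at the start of the episode above 0.03 m).
It fails at once if a tool in the block or the tote is tipped over by more than 25 degrees (angle between any of slim_driver, hex_key, nut_driver, tester's own z axis and vertical above 0.44 rad).
It also fails if it takes over 53 s, if anything falls off the work surface, if the arm or the gripper's body presses on something with over 40 N, if the wrist force passes 120 N, or if a joint passes its speed limit or range.

## Working session

There is one attempt and no reset: what is moved stays moved. The work goes in short steps, Python scripts to look and compute and a shell command to move; the robot and the scene stay as the last step left them, time stands still between calls to the robot, and variables do not carry over. Pictures are saved under pics/ and viewed, and the job is handed in when it is done.

```bash
mkdir -p pics; python3 - <<'E'
from workcell import bot
import cv2
print(bot.observe())
for n in ["scene","top","wrist"]:
    print(n,bot.camera_info(n))
    cv2.imwrite(f"pics/{n}0.png",bot.grab_frame(n)[:,:,::-1])
E
```

```text
{'clock': 0.0, 'qpos': array([ 1.08479793,  0.52200181, -0.03633223,  1.59999733,  0.02120765,
        1.02109805, -0.11280442]), 'qd': array([-0.00109346, -0.00043095,  0.00130817, -0.0017234 ,  0.00052995,
        0.0017996 , -0.00085645]), 'joint_efforts': array([-4.71166531e-04, -9.27134156e+01,  1.97985157e+00, -3.69934201e+01,
        1.78230432e-02,  8.27598909e-03,  4.02804574e-06]), 'position': array([ 0.2522828 , -0.57145616,  0.23073711]), 'tool_rot': array([-1.57088025e+00,  1.11612499e-03, -1.15500437e+00]), 'force': array([ 0.22032653, -1.17730867, -0.13726273]), 'moment': array([-0.05954437, -0.01896288, -0.00421047]), 'grip_width': 0.08519500329667662}
scene {'fx': 406.22753088482926, 'fy': 406.22753088482926, 'cx': 321.6656162853215, 'cy': 200.3658297716165, 'rvec': array([ 1.57368039,  2.0447815 , -0.79087486]), 'tvec': array([ 0.17959724, -0.26057633,  1.49210187])}
top {'fx': 419.55340809177653, 'fy': 419.55340809177653, 'cx': 317.80369751661016, 'cy': 197.864943085394, 'rvec': array([ 2.14394052, -2.1633878 ,  0.10853842]), 'tvec': array([-0.01237932,  0.59591388,  1.25428268])}
wrist {'fx': 316.2802542171845, 'fy': 316.2802542171845, 'cx': 319.2497457847876, 'cy': 201.54503246322912, 'rvec': array([-2.40173396,  1.56466473,  0.25051405]), 'tvec': array([-0.62481745, -0.04202275,  0.38023641])}
```

View pics/scene0.png

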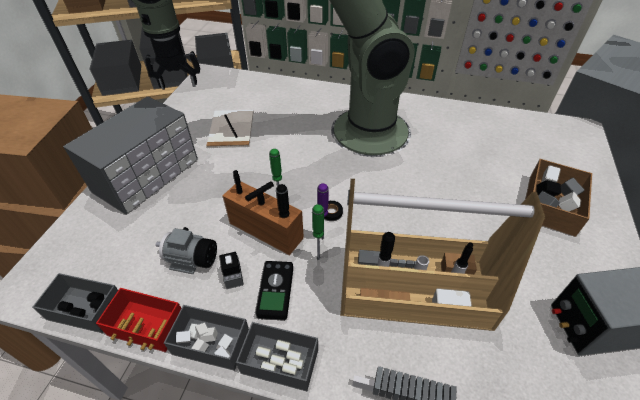

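View pics/top0.png

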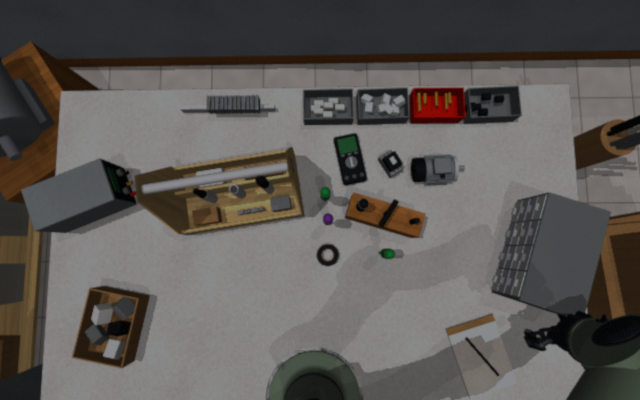

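View pics/wrist0.png

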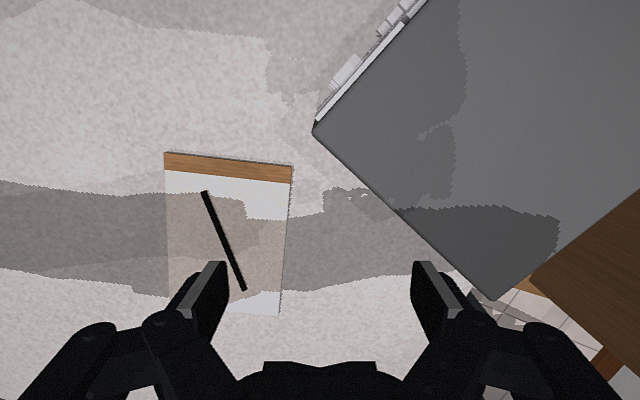

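The large screwdriver looks like the thickest black tool, at the block's end nearest the tote: scene (283,200), top (363,204). I'll enlarge the crops to confirm, and test how the arm behaves.

```bash
python3 - <<'E'
import cv2,numpy as np
a=cv2.imread("pics/scene0.png")[140:290,215:365]; b=cv2.imread("pics/top0.png")[170:270,310:440]
a=cv2.resize(a,(450,450),interpolation=cv2.INTER_CUBIC); b=cv2.resize(b,(345,450*345//585),interpolation=cv2.INTER_CUBIC)
c=np.zeros((450,795,3),np.uint8); c[:,:450]=a; c[:b.shape[0],450:]=b
cv2.imwrite("pics/crop1.png",c)
c=cv2.resize(cv2.imread("pics/scene0.png")[170:340,335:555],(790,610-12),interpolation=cv2.INTER_CUBIC);cv2.imwrite("pics/crop2.png",c)
E
python3 -m crank '[{"dy":-40},{"dy":-80},{"dy":-120},{"dy":-160},{"dy":-200},{"dy":-240},{"dy":-280},{"dy":-320},{"dy":-360},{"dy":-400},{"dy":-440},{"dy":-480}]' 40
```

```text
$[0]: bad value
```

View pics/crop1.png

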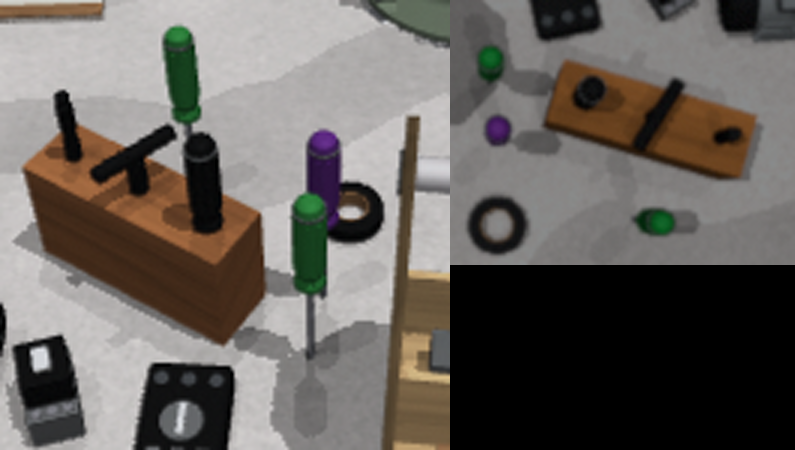

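View pics/crop2.png

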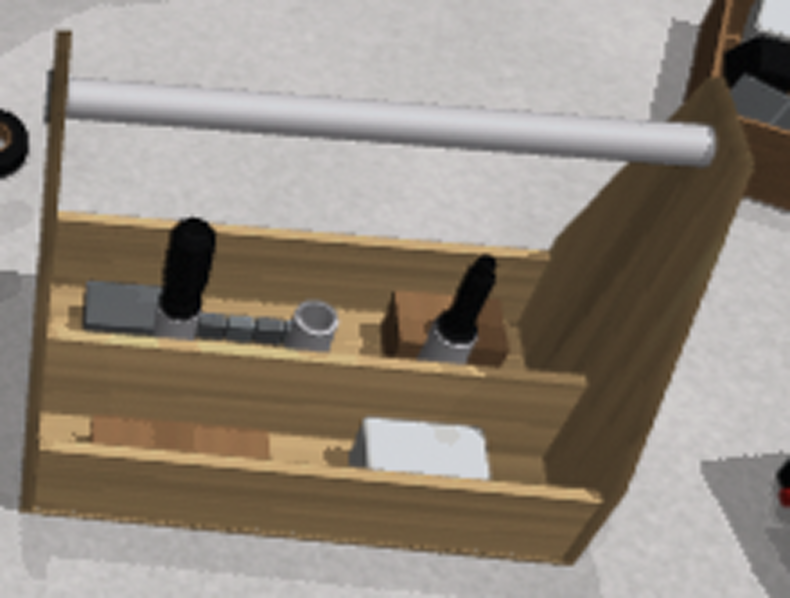

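The thick black tool with the grey band at the block's tote-side end, crop (203,180), is the large screwdriver. The slim driver at (67,125) and hex key at (135,160) are the others. The green ones (180,75), (310,240) and the purple one (323,175) are look-alikes. The middle sleeve is empty, crop2 (315,318). The rows apparently need all their keys.

```bash

python3 -m crank '[{"hand":0,"dx":0,"dy":-40,"dz":0,"yaw":0},{"hand":0,"dx":0,"dy":-80,"dz":0,"yaw":0},{"hand":0,"dx":0,"dy":-120,"dz":0,"yaw":0},{"hand":0,"dx":0,"dy":-160,"dz":0,"yaw":0},{"hand":0,"dx":0,"dy":-200,"dz":0,"yaw":0},{"hand":0,"dx":0,"dy":-240,"dz":0,"yaw":0},{"hand":0,"dx":0,"dy":-280,"dz":0,"yaw":0},{"hand":0,"dx":0,"dy":-320,"dz":0,"yaw":0},{"hand":0,"dx":0,"dy":-360,"dz":0,"yaw":0},{"hand":0,"dx":0,"dy":-400,"dz":0,"yaw":0},{"hand":0,"dx":0,"dy":-440,"dz":0,"yaw":0},{"hand":0,"dx":0,"dy":-480,"dz":0,"yaw":0}]' 40; python3 -c "
from workcell import bot
print(bot.observe())"
```

```text
clock: 1.15
position: [0.2475, -0.5616, 0.6416]
tool_rot: [-1.571, -0.031, -1.155]
force: [-0.3, 1.7, -0.5]
grip_width: 0.0849
{'clock': 1.15, 'qpos': array([ 8.90826258e-01,  4.26795423e-01,  3.52612217e-01,  7.69313681e-01,
       -1.54946025e-01,  1.93359597e+00, -3.22149814e-04]), 'qd': array([-0.43122429, -0.2144375 ,  0.75430869, -0.10771718, -0.25163447,
        0.00745818,  0.16108784]), 'joint_efforts': array([ 6.23022661e+00, -8.03793883e+01,  4.08854976e+00, -4.17687535e+01,
       -4.14640666e-02,  3.98974389e+00,  9.81703727e-02]), 'position': array([ 0.24747724, -0.56161396,  0.64157981]), 'tool_rot': array([-1.57123748, -0.03099898, -1.15450258]), 'force': array([-0.27169989,  1.69885101, -0.54163266]), 'moment': array([ 0.13502588, -0.01351218, -0.02648435]), 'grip_width': 0.08490442443993348}
```

```bash

python3 -m crank '[{"hand":0,"dx":0,"dy":-40,"dz":0,"yaw":0},{"hand":0,"dx":0,"dy":-80,"dz":0,"yaw":0},{"hand":0,"dx":0,"dy":-120,"dz":0,"yaw":0},{"hand":0,"dx":0,"dy":-160,"dz":0,"yaw":0},{"hand":0,"dx":0,"dy":-200,"dz":0,"yaw":0},{"hand":0,"dx":0,"dy":-240,"dz":0,"yaw":0}]' 40; python3 -c "
from workcell import bot
s=bot.observe();print(s['qpos'],s['tool_rot'])"
python3 -m crank '[{"hand":0,"dx":0,"dy":0,"dz":0,"yaw":0},{"hand":0,"dx":0,"dy":0,"dz":0,"yaw":0}]' 40; python3 -c "
from workcell import bot
s=bot.observe();print(s['qpos'],s['tool_rot'])"
```

```text
clock: 1.65
position: [0.2447, -0.4903, 0.7429]
tool_rot: [-1.585, -0.21, -1.147]
force: [1.8, 0.5, 0.2]
grip_width: 0.0854
[ 0.4638349   0.29651827  0.91238314  0.79530974 -0.27532687  1.93249865
  0.05331512] [-1.58498777 -0.21048118 -1.14741395]
clock: 1.82
position: [0.2458, -0.4895, 0.7426]
tool_rot: [-1.584, -0.209, -1.144]
force: [0.5, -0.1, -0.4]
grip_width: 0.0853
[ 0.46402896  0.29545346  0.90686089  0.79612998 -0.27355971  1.93248131
  0.05292302] [-1.58429025 -0.20945525 -1.14400025]
```

Useful: pushing against a joint limit tilts the hand outward, and the commanded pose keeps that tilt. That is how I can get a slanted approach under the handle. Now I'll measure by colour masks in both fixed views.

```bash
cat > h.py <<'E'
import cv2,numpy as np
from workcell import bot
def cam(n,ci=None):
    c=ci or bot.camera_info(n); R=cv2.Rodrigues(c['rvec'])[0]; K=np.array([[c['fx'],0,c['cx']],[0,c['fy'],c['cy']],[0,0,1]]); return K,R,np.array(c['tvec'])
def ray(C,p):
    K,R,t=C; d=R.T@np.linalg.inv(K)@np.array([p[0],p[1],1.]); return -R.T@t,d/np.linalg.norm(d)
def onz(C,p,z):
    o,d=ray(C,p); return o+d*(z-o[2])/d[2]
def tri(C1,p1,C2,p2):
    o1,d1=ray(C1,p1);o2,d2=ray(C2,p2)
    A=np.stack([d1,-d2],1); s=np.linalg.lstsq(A,o2-o1,rcond=None)[0]
    a,b=o1+s[0]*d1,o2+s[1]*d2; return (a+b)/2,np.linalg.norm(a-b)
def proj(C,X):
    K,R,t=C; q=K@(R@np.array(X,float)+t); return q[:2]/q[2]
E
python3 - <<'E'
from h import *
T=cv2.imread("pics/top0.png");S=cv2.imread("pics/scene0.png")
def show(I,x0,y0,x1,y1,f,n): cv2.imwrite(n,cv2.resize(I[y0:y1,x0:x1],None,fx=f,fy=f,interpolation=cv2.INTER_NEAREST))
show(T,340,185,440,245,8,"pics/t1.png")
show(T,130,140,310,240,4.4,"pics/t2.png")
show(S,220,140,310,255,5,"pics/s1.png")
for I,n,(x0,y0,x1,y1) in [(T,'top',(345,190,430,240)),(S,'scene',(222,150,305,250)),(S,'sceneTote',(350,225,480,280)),(T,'topTote',(140,150,305,235))]:
    m=np.zeros(I.shape[:2],np.uint8); m[y0:y1,x0:x1]=(I[y0:y1,x0:x1].max(2)<48)*255
    N,l,st,c=cv2.connectedComponentsWithStats(m)
    print(n,[(st[i].tolist(),c[i].round(1).tolist()) for i in range(1,N) if st[i][4]>12])
    g=cv2.cvtColor(I,cv2.COLOR_BGR2HSV); mm=np.zeros_like(m); mm[y0:y1,x0:x1]=((g[y0:y1,x0:x1,0]<16)&(g[y0:y1,x0:x1,1]>110)&(g[y0:y1,x0:x1,2]>60))*255
    if n in('top','scene'):
        cs=cv2.findContours(mm,cv2.RETR_EXTERNAL,cv2.CHAIN_APPROX_NONE)[0]; k=max(cs,key=cv2.contourArea); print(cv2.minAreaRect(k),cv2.approxPolyDP(cv2.convexHull(k),3,True)[:,0].tolist())
E
```

```text
top [([356, 199, 13, 13, 109], [362.1, 204.7]), ([347, 200, 53, 33, 226], [383.9, 216.3]), ([410, 218, 10, 6, 47], [414.3, 220.7])]
((367.7749328613281, 209.32220458984375), (39.594818115234375, 24.609153747558594), 16.50436019897461) [[353, 193], [390, 204], [377, 224], [346, 215]]
scene [([234, 171, 8, 23, 110], [237.3, 182.1]), ([245, 182, 29, 23, 231], [259.2, 193.3]), ([277, 184, 12, 34, 324], [282.6, 200.9])]
((262.70001220703125, 216.10000610351562), (89.88992309570312, 44.274147033691406), 26.56505012512207) [[223, 195], [242, 182], [300, 210], [302, 238], [293, 249], [279, 249], [230, 222]]
sceneTote [([379, 232, 16, 29, 329], [386.6, 245.9]), ([456, 243, 17, 24, 214], [465.1, 255.3]), ([442, 256, 4, 15, 41], [443.5, 264.4])]
topTote [([290, 158, 4, 15, 40], [291.6, 164.6]), ([255, 176, 16, 13, 137], [262.2, 181.7]), ([193, 188, 15, 11, 94], [199.8, 192.8]), ([153, 197, 26, 14, 67], [166.2, 203.6]), ([218, 208, 4, 14, 31], [219.2, 215.0])]
```

View pics/t1.png

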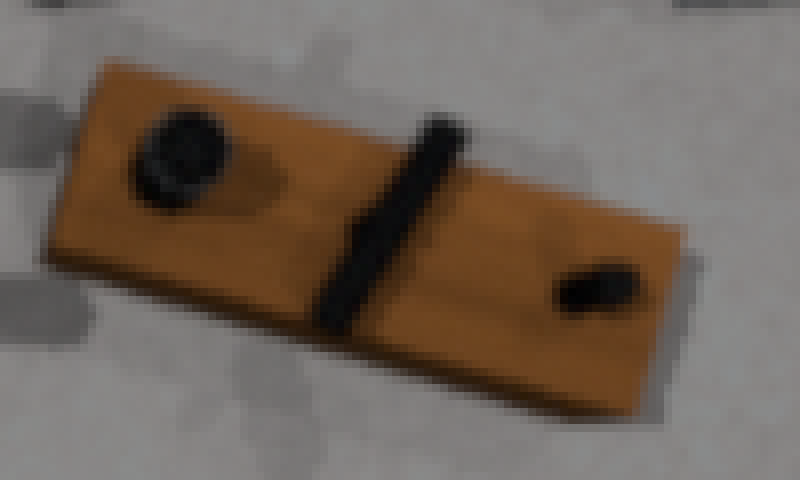

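View pics/t2.png

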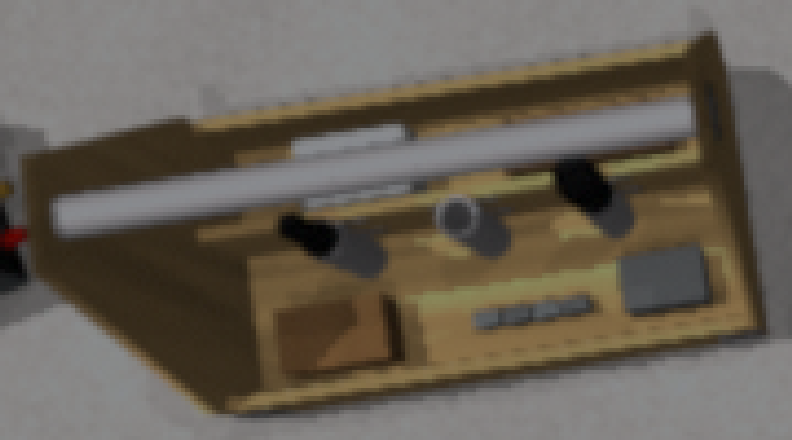

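View pics/s1.png

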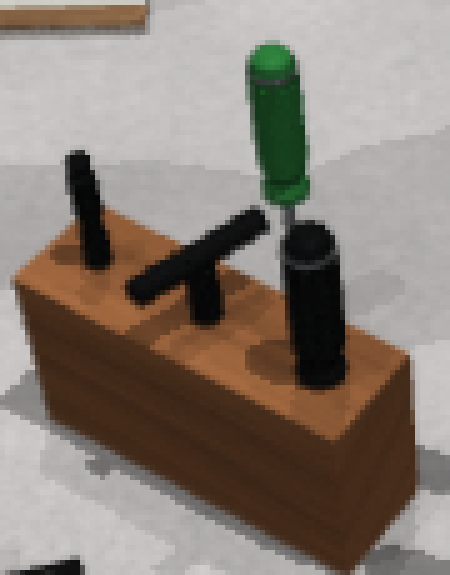

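```bash
python3 - <<'E'
from h import *
T=cam('top');S=cam('scene')
np.set_printoptions(precision=4,suppress=True)
for n,a,b in [("drv top",(364,203.1),(282,188)),("mouth",(234.1,189.3),(422.7,260.4)),("blk A",(353.1,192.8),(288,228)),("blk B",(425.6,214),(223,196)),("blk C",(419.4,236),(241,181.6)),("blk D",(345.6,216.9),(302,210.4)),("h1",(142.5,188.9),(530,211.2)),("h2",(287.3,166.8),(351.7,197.6))]:
    print(n,*tri(T,a,S,b))
c=[onz(T,p,.12) for p in [(353.1,192.8),(425.6,214),(419.4,236),(345.6,216.9)]]
print("block top@.12",np.array(c),np.mean(c,0), np.linalg.norm(c[0]-c[1]),np.linalg.norm(c[1]-c[2]))
print("cams",ray(T,(0,0))[0],ray(S,(0,0))[0])
v=(c[0]+c[3]-c[1]-c[2])/2; v/=np.linalg.norm(v); print("yaxis",v,"bores",[np.mean(c,0)+v*k for k in(-.075,0,.075)])
print("drv top",onz(T,(364,203.1),.225),onz(S,(282,187.5),.225),"mouth",onz(T,(234.1,189.3),.124),onz(S,(422.7,260.4),.124))
for n,p,z in [("green1 top",(325,192.5),.2),("purple",(328,218.5),.2),("green3",(388,254),.2)]: print(n,onz(T,p,z))
E
```

```text
drv top [ 0.5591 -0.1401  0.2132] 0.00421462327836393
mouth [0.6135 0.2246 0.1155] 0.003031191998642909
blk A [ 0.5997 -0.1185  0.1122] 0.00507665753648741
blk B [ 0.5368 -0.3261  0.1099] 0.0031338695704457744
blk C [ 0.4731 -0.3027  0.1108] 0.00973814777556797
blk D [ 0.5312 -0.0987  0.11  ] 0.0007630284910789587
h1 [0.5883 0.399  0.319 ] 0.0029530268680878435
h2 [0.6397 0.0495 0.3154] 0.0033179429461704492
block top@.12 [[ 0.5994 -0.1204  0.12  ]
 [ 0.5365 -0.3252  0.12  ]
 [ 0.4744 -0.3054  0.12  ]
 [ 0.5304 -0.0979  0.12  ]] [ 0.5352 -0.2122  0.12  ] 0.21416065805478746 0.06521519694474895
cams [ 0.4456 -0.0377  1.3147] [1.2023 0.1335 0.9291]
yaxis [0.277  0.9609 0.    ] bores [array([ 0.5144, -0.2843,  0.12  ]), array([ 0.5352, -0.2122,  0.12  ]), array([ 0.5559, -0.1401,  0.12  ])]
drv top [ 0.5585 -0.1411  0.225 ] [ 0.5678 -0.1341  0.225 ] mouth [0.6125 0.2213 0.124 ] [0.6193 0.2252 0.124 ]
green1 top [ 0.5907 -0.0397  0.2   ]
purple [ 0.5209 -0.047   0.2   ]
green3 [ 0.4261 -0.2036  0.2   ]
```

```bash
cat >> h.py <<'E'
from scipy.spatial.transform import Rotation as Ro
np.set_printoptions(precision=4,suppress=True)
def st():
    s=bot.observe(); R=Ro.from_euler('xyz',s['tool_rot']).as_matrix(); return s,np.array(s['position']),R
def info():
    s,p,R=st(); print("t",round(s['clock'],2),"q",s['qpos'],"w",round(s['grip_width'],4),"F",s['force'])
    print("tcp",p,"grasp",p-.019*R[:,1],"\nx",R[:,0],"y",R[:,1],"z",R[:,2],"tilt",np.degrees(np.arccos(-R[2,1])),"az",np.degrees(np.arctan2(R[1,1],R[0,1])))
def to(P,grasp=False):
    s,p,R=st()
    if grasp: p=p-.019*R[:,1]
    print("shift mm",P,"->",(R.T@(np.array(P)-p)*1000).round(1))
def lin(d): 
    s,p,R=st(); print("world mm",d,"-> tool",(R.T@np.array(d)).round(1))
E
python3 - <<'E'
from h import *
info()
to([.50,-.15,.66]); to([.45,.18,.66])
T=cam('top')
print(onz(T,(395,201),.166),onz(T,(381.9,225.6),.166))
E
```

```text
t 1.82 q [ 0.464   0.2955  0.9069  0.7961 -0.2736  1.9325  0.0529] w 0.0853 F [ 0.5188 -0.0833 -0.3526]
tcp [ 0.2458 -0.4895  0.7426] grasp [ 0.2444 -0.4858  0.7612] 
x [ 0.4049 -0.8904  0.2079] y [ 0.0738 -0.1948 -0.9781] z [ 0.9114  0.4114 -0.0132] tilt 12.02541593512335 az -69.25974942270597
shift mm [0.5, -0.15, 0.66] -> [-216.6   33.4  372.4]
shift mm [0.45, 0.18, 0.66] -> [-530.7  -34.6  462.6]
[ 0.5696 -0.2318  0.166 ] [ 0.5024 -0.1941  0.166 ]
```

```bash

python3 -m crank '[{"hand":0.3,"dx":-20,"dy":3,"dz":34,"yaw":0},{"hand":0.3,"dx":-40,"dy":6,"dz":68,"yaw":0},{"hand":0.3,"dx":-60,"dy":9,"dz":102,"yaw":0},{"hand":0.3,"dx":-80,"dy":12,"dz":136,"yaw":0},{"hand":0.3,"dx":-100,"dy":15,"dz":170,"yaw":0},{"hand":0.3,"dx":-120,"dy":18,"dz":204,"yaw":0},{"hand":0.3,"dx":-140,"dy":21,"dz":238,"yaw":0},{"hand":0.3,"dx":-160,"dy":24,"dz":272,"yaw":0},{"hand":0.3,"dx":-180,"dy":27,"dz":306,"yaw":0},{"hand":0.3,"dx":-200,"dy":30,"dz":340,"yaw":0},{"hand":0.3,"dx":-217,"dy":33,"dz":372,"yaw":0},{"hand":0.3,"dx":-217,"dy":33,"dz":372,"yaw":0}]' 40; python3 - <<'E'
from h import *
info()
to([.45,.18,.66]) 
E
```

```text
clock: 2.82
position: [0.5025, -0.1466, 0.6564]
tool_rot: [-1.589, -0.205, -1.141]
force: [0.1, 0.6, -0.3]
grip_width: 0.0604
t 2.82 q [-0.4477  0.1788  0.663   1.1093  0.0683  1.7834 -0.9231] w 0.0604 F [ 0.0568  0.5711 -0.2921]
tcp [ 0.5025 -0.1466  0.6564] grasp [ 0.5012 -0.143   0.675 ] 
x [ 0.4081 -0.8899  0.2039] y [ 0.0681 -0.193  -0.9788] z [ 0.9104  0.4133 -0.0181] tilt 11.812370800074932 az -70.5618362993857
shift mm [0.45, 0.18, 0.66] -> [-311.3  -70.2   87.1]
```

```bash

python3 -m crank '[{"hand":0.3,"dx":-35,"dy":-8,"dz":10,"yaw":0},{"hand":0.3,"dx":-70,"dy":-16,"dz":20,"yaw":0},{"hand":0.3,"dx":-105,"dy":-24,"dz":30,"yaw":0},{"hand":0.3,"dx":-140,"dy":-32,"dz":40,"yaw":0},{"hand":0.3,"dx":-175,"dy":-40,"dz":50,"yaw":0},{"hand":0.3,"dx":-210,"dy":-48,"dz":60,"yaw":0},{"hand":0.3,"dx":-245,"dy":-56,"dz":70,"yaw":0},{"hand":0.3,"dx":-280,"dy":-64,"dz":80,"yaw":0},{"hand":0.3,"dx":-315,"dy":-72,"dz":90,"yaw":0},{"hand":0.3,"dx":-330,"dy":-100,"dz":90,"yaw":0},{"hand":0.3,"dx":-330,"dy":-140,"dz":90,"yaw":0},{"hand":0.3,"dx":-330,"dy":-180,"dz":90,"yaw":0}]' 40; python3 - <<'E'
from h import *
info()
E
```

```text
clock: 3.82
position: [0.4431, 0.1829, 0.6834]
tool_rot: [-1.544, -0.219, -1.149]
force: [0.0, 0.5, 0.3]
grip_width: 0.0599
t 3.82 q [-1.3492  0.2051  0.9529  1.0599  0.0559  1.9313 -1.5346] w 0.0599 F [0.0367 0.5076 0.2649]
tcp [0.4431 0.1829 0.6834] grasp [0.441  0.1865 0.702 ] 
x [ 0.3994 -0.8906  0.2177] y [ 0.1133 -0.1877 -0.9757] z [0.9098 0.4143 0.0259] tilt 12.665911461779908 az -58.89353542411381
```

```bash

python3 -m crank '[{"hand":0.3,"dx":0,"dy":-40,"dz":0,"yaw":0},{"hand":0.3,"dx":0,"dy":-80,"dz":0,"yaw":0},{"hand":0.3,"dx":0,"dy":-120,"dz":0,"yaw":0},{"hand":0.3,"dx":0,"dy":-160,"dz":0,"yaw":0},{"hand":0.3,"dx":0,"dy":-200,"dz":0,"yaw":0},{"hand":0.3,"dx":0,"dy":-240,"dz":0,"yaw":0}]' 40; python3 - <<'E'
from h import *
info()
E
```

```text
clock: 4.32
position: [0.4227, 0.2023, 0.7091]
tool_rot: [-1.487, -0.22, -1.143]
force: [2.3, 0.1, -2.0]
grip_width: 0.06
t 4.32 q [-1.6397  0.2926  1.4227  1.0366 -0.096   1.9324 -1.4153] w 0.06 F [ 2.268   0.0968 -2.0078]
tcp [0.4227 0.2023 0.7091] grasp [0.4196 0.2054 0.7276] 
x [ 0.4049 -0.888   0.2181] y [ 0.166  -0.1632 -0.9725] z [0.8992 0.43   0.0814] tilt 13.460176466202629 az -44.50088967323267
```

```bash
python3 - <<'E'
from h import *
to([.80,.19,.58]); lin([40,8,0])
E
```

```text
shift mm [0.8, 0.19, 0.58] -> [135.5 190.2 323.4]
world mm [40, 8, 0] -> tool [ 9.1  5.3 39.4]
```

```bash

python3 -m crank '[{"hand":0.3,"dx":13,"dy":19,"dz":32,"yaw":0},{"hand":0.3,"dx":27,"dy":38,"dz":64,"yaw":0},{"hand":0.3,"dx":40,"dy":57,"dz":96,"yaw":0},{"hand":0.3,"dx":54,"dy":76,"dz":129,"yaw":0},{"hand":0.3,"dx":67,"dy":95,"dz":161,"yaw":0},{"hand":0.3,"dx":81,"dy":114,"dz":194,"yaw":0},{"hand":0.3,"dx":94,"dy":133,"dz":226,"yaw":0},{"hand":0.3,"dx":108,"dy":152,"dz":258,"yaw":0},{"hand":0.3,"dx":121,"dy":171,"dz":290,"yaw":0},{"hand":0.3,"dx":135,"dy":190,"dz":323,"yaw":0}]' 40; python3 - <<'E'
from h import *
info()
E
python3 -m crank '[{"hand":0.3,"dx":9,"dy":5,"dz":39,"yaw":0},{"hand":0.3,"dx":18,"dy":10,"dz":78,"yaw":0},{"hand":0.3,"dx":27,"dy":15,"dz":117,"yaw":0},{"hand":0.3,"dx":36,"dy":20,"dz":156,"yaw":0},{"hand":0.3,"dx":45,"dy":25,"dz":195,"yaw":0},{"hand":0.3,"dx":54,"dy":30,"dz":234,"yaw":0}]' 40; python3 - <<'E'
from h import *
info()
E
```

```text
clock: 5.15
position: [0.7338, 0.1868, 0.595]
tool_rot: [-1.495, -0.225, -1.148]
force: [-0.9, 0.6, -1.5]
grip_width: 0.0599
t 5.15 q [-0.5735  0.7718  0.7855  0.4055 -0.3685  1.9299 -1.3016] w 0.0599 F [-0.8964  0.6013 -1.462 ]
tcp [0.7338 0.1868 0.595 ] grasp [0.7307 0.19   0.6135] 
x [ 0.3998 -0.8891  0.2228] y [ 0.1604 -0.1714 -0.9721] z [0.9025 0.4243 0.0741] tilt 13.578103271643316 az -46.88911253568173
clock: 5.65
position: [0.8075, 0.1945, 0.5359]
tool_rot: [-1.465, -0.228, -1.149]
force: [-0.2, -0.0, -0.7]
grip_width: 0.0596
t 5.65 q [-0.4515  0.9623  0.9961  0.1728 -0.6837  1.9322 -1.3277] w 0.0596 F [-0.2063 -0.0335 -0.7149]
tcp [0.8075 0.1945 0.5359] grasp [0.8039 0.1976 0.5544] 
x [ 0.3986 -0.8889  0.2256] y [ 0.1878 -0.1617 -0.9688] z [0.8977 0.4286 0.1025] tilt 14.345982094806581 az -40.728720759278914
```

```bash

python3 -m crank '[{"hand":0.3,"dx":0,"dy":-41,"dz":0,"yaw":0},{"hand":0.3,"dx":0,"dy":-82,"dz":0,"yaw":0},{"hand":0.3,"dx":0,"dy":-123,"dz":0,"yaw":0},{"hand":0.3,"dx":0,"dy":-164,"dz":0,"yaw":0},{"hand":0.3,"dx":0,"dy":-205,"dz":0,"yaw":0},{"hand":0.3,"dx":0,"dy":-246,"dz":0,"yaw":0},{"hand":0.3,"dx":0,"dy":-287,"dz":0,"yaw":0},{"hand":0.3,"dx":0,"dy":-328,"dz":0,"yaw":0}]' 40; python3 - <<'E'
from h import *
info()
E
```

```text
clock: 6.32
position: [0.7307, 0.2752, 0.6873]
tool_rot: [-1.254, -0.285, -1.134]
force: [-0.1, 1.6, 0.2]
grip_width: 0.0597
t 6.32 q [-0.6246  0.8121  1.3675  0.17   -0.9407  1.9323 -1.3468] w 0.0597 F [-0.0613  1.6437  0.2006]
tcp [0.7307 0.2752 0.6873] grasp [0.7232 0.2773 0.7047] 
x [ 0.406  -0.8694  0.2815] y [ 0.3951 -0.1107 -0.9119] z [0.824  0.4815 0.2986] tilt 24.22719161342568 az -15.654063264451738
```

```bash

python3 -m crank '[{"hand":0.3,"dx":11,"dy":-37,"dz":12,"yaw":0},{"hand":0.3,"dx":22,"dy":-74,"dz":24,"yaw":0},{"hand":0.3,"dx":33,"dy":-111,"dz":36,"yaw":0},{"hand":0.3,"dx":44,"dy":-148,"dz":48,"yaw":0},{"hand":0.3,"dx":55,"dy":-185,"dz":60,"yaw":0},{"hand":0.3,"dx":66,"dy":-222,"dz":72,"yaw":0},{"hand":0.3,"dx":77,"dy":-259,"dz":84,"yaw":0},{"hand":0.3,"dx":88,"dy":-296,"dz":96,"yaw":0}]' 40; python3 - <<'E'
from h import *
info()
E
```

```text
clock: 6.98
position: [0.6982, 0.2419, 0.7566]
tool_rot: [-1.185, -0.3, -1.138]
force: [0.2, 0.2, -0.6]
grip_width: 0.06
t 6.98 q [-0.6229  0.6733  0.8427  0.1692 -0.4086  1.9325 -1.357 ] w 0.06 F [ 0.2196  0.1903 -0.5654]
tcp [0.6982 0.2419 0.7566] grasp [0.6895 0.2436 0.7734] 
x [ 0.401  -0.8671  0.2954] y [ 0.4568 -0.0902 -0.885 ] z [0.794  0.4899 0.3599] tilt 27.751696886315553 az -11.17462283722063
```

```bash

python3 -m crank '[{"hand":0.3,"dx":12,"dy":-36,"dz":15,"yaw":0},{"hand":0.3,"dx":24,"dy":-72,"dz":30,"yaw":0},{"hand":0.3,"dx":36,"dy":-108,"dz":45,"yaw":0},{"hand":0.3,"dx":48,"dy":-144,"dz":60,"yaw":0},{"hand":0.3,"dx":60,"dy":-180,"dz":75,"yaw":0},{"hand":0.3,"dx":72,"dy":-216,"dz":90,"yaw":0},{"hand":0.3,"dx":84,"dy":-252,"dz":105,"yaw":0},{"hand":0.3,"dx":96,"dy":-288,"dz":120,"yaw":0},{"hand":0.3,"dx":108,"dy":-324,"dz":135,"yaw":0},{"hand":0.3,"dx":120,"dy":-360,"dz":150,"yaw":0},{"hand":0.3,"dx":132,"dy":-396,"dz":165,"yaw":0},{"hand":0.3,"dx":144,"dy":-432,"dz":180,"yaw":0}]' 40; python3 - <<'E'
from h import *
info()
to([.55,.1,.65])
E
```

```text
clock: 7.98
position: [0.6694, 0.1995, 0.8197]
tool_rot: [-1.108, -0.325, -1.144]
force: [0.1, -0.7, -0.7]
grip_width: 0.0597
t 7.98 q [-0.5977  0.5692  0.6512  0.1697 -0.2072  1.9324 -1.3177] w 0.0597 F [ 0.104  -0.746  -0.6938]
tcp [0.6694 0.1995 0.8197] grasp [0.6594 0.201  0.8358] 
x [ 0.3926 -0.8624  0.3196] y [ 0.5248 -0.0753 -0.8479] z [0.7553 0.5006 0.423 ] tilt 32.015978311776806 az -8.169367517167583
shift mm [0.55, 0.1, 0.65] -> [ -15.3   88.7 -211.8]
```

```bash

python3 -m crank '[{"hand":0.3,"dx":13,"dy":-35,"dz":17,"yaw":0.06},{"hand":0.3,"dx":26,"dy":-70,"dz":34,"yaw":0.12},{"hand":0.3,"dx":39,"dy":-105,"dz":51,"yaw":0.18},{"hand":0.3,"dx":52,"dy":-140,"dz":68,"yaw":0.24},{"hand":0.3,"dx":65,"dy":-175,"dz":85,"yaw":0.3},{"hand":0.3,"dx":78,"dy":-210,"dz":102,"yaw":0.36},{"hand":0.3,"dx":91,"dy":-245,"dz":119,"yaw":0.42},{"hand":0.3,"dx":104,"dy":-280,"dz":136,"yaw":0.48},{"hand":0.3,"dx":117,"dy":-315,"dz":153,"yaw":0.54},{"hand":0.3,"dx":130,"dy":-350,"dz":170,"yaw":0.6},{"hand":0.3,"dx":143,"dy":-385,"dz":187,"yaw":0.65},{"hand":0.3,"dx":156,"dy":-420,"dz":204,"yaw":0.65}]' 40; python3 - <<'E'
from h import *
info()
to([.45,-.12,.45])
s,p,R=st(); print("yaw to level x",np.arctan2(R[2,0],R[2,2]))
E
```

```text
clock: 8.98
position: [0.6378, 0.1566, 0.8731]
tool_rot: [-0.948, 0.021, -1.705]
force: [0.1, 0.4, 0.6]
grip_width: 0.0597
t 8.98 q [-0.5849  0.5038  0.8721  0.169  -0.3994  1.9325 -1.8928] w 0.0597 F [0.1259 0.4102 0.6228]
tcp [0.6378 0.1566 0.8731] grasp [0.6267 0.1578 0.8885] 
x [-0.1333 -0.9908 -0.0214] y [ 0.5803 -0.0605 -0.8121] z [ 0.8034 -0.1206  0.5831] tilt 35.69541009169327 az -5.9551953508096025
shift mm [0.45, -0.12, 0.45] -> [ 308.2  251.4 -364.2]
yaw to level x -0.03664711226560443
```

```bash
cat > fk.py <<'E'
import numpy as np
from scipy.spatial.transform import Rotation as Ro
from scipy.optimize import least_squares
D=[([1.0848,.5220,-.0363,1.6,.0212,1.0211,-.1128],[.2523,-.5715,.2307],[-1.5709,.0011,-1.155]),
([.4640,.2955,.9069,.7961,-.2736,1.9325,.0529],[.2458,-.4895,.7426],[-1.5843,-.2095,-1.144]),
([-.4477,.1788,.663,1.1093,.0683,1.7834,-.9231],[.5025,-.1466,.6564],[-1.589,-.205,-1.141]),
([-1.3492,.2051,.9529,1.0599,.0559,1.9313,-1.5346],[.4431,.1829,.6834],[-1.544,-.219,-1.149]),
([-1.6397,.2926,1.4227,1.0366,-.096,1.9324,-1.4153],[.4227,.2023,.7091],[-1.487,-.22,-1.143]),
([-.4515,.9623,.9961,.1728,-.6837,1.9322,-1.3277],[.8075,.1945,.5359],[-1.465,-.228,-1.149]),
([-.6246,.8121,1.3675,.17,-.9407,1.9323,-1.3468],[.7307,.2752,.6873],[-1.254,-.285,-1.134]),
([-.5977,.5692,.6512,.1697,-.2072,1.9324,-1.3177],[.6694,.1995,.8197],[-1.108,-.325,-1.144]),
([-.5849,.5038,.8721,.169,-.3994,1.9325,-1.8928],[.6378,.1566,.8731],[-.948,.021,-1.705])]
rz=lambda a:Ro.from_euler('z',a).as_matrix(); ry=lambda a:Ro.from_euler('y',a).as_matrix()
def fk(q,p,s):
    d1,a,b,c,o1,o7,e1,e2=p
    R=rz(s[0]*q[0]+o1); x=np.array([0,0,d1])
    R=R@ry(q[1])@rz(s[1]*q[2]); x=x+R@[e1,0,a]
    R=R@ry(q[3])@rz(s[2]*q[4]); x=x+R@[e2,0,b]
    R=R@ry(q[5])@rz(s[3]*q[6]+o7); x=x+R@[0,0,c]
    # tool: y = approach
    R=R@np.array([[1,0,0],[0,0,1],[0,-1,0]]).T if False else R@np.array([[1.,0,0],[0,0,-1],[0,1,0]])
    return x,R
def res(p,s):
    o=[]
    for q,P,e in D:
        x,R=fk(q,p,s); o+=list((x-P)*3); o+=list((R-Ro.from_euler('xyz',e).as_matrix()).ravel())
    return o
if __name__=="__main__":
    import itertools
    best=[]
    for s in itertools.product([1,-1],repeat=4):
        for o1 in(0,):
            for o7 in(0,1.57,-1.57,3.1):
                r=least_squares(res,[.36,.42,.4,.25,o1,o7,0,0],args=(s,)); best.append((r.cost,s,r.x.round(4)))
    best.sort(key=lambda t:t[0]); [print(b) for b in best[:3]]
E
python3 fk.py
```

```text
(np.float64(0.012954456322305533), (-1, -1, -1, -1), array([ 0.355 ,  0.4925,  0.4443,  0.3345, -0.067 ,  3.0788, -0.0062,
       -0.0048]))
(np.float64(0.012954456322307632), (-1, -1, -1, -1), array([ 0.355 ,  0.4925,  0.4443,  0.3345, -0.067 , -3.2044, -0.0062,
       -0.0048]))
(np.float64(0.012954456322311465), (-1, -1, -1, -1), array([ 0.355 ,  0.4925,  0.4443,  0.3345, -0.067 ,  3.0788, -0.0062,
       -0.0048]))
```

```bash
cat > ik.py <<'E'
from fk import *
P=[.355,.4925,.4443,.3345,-.067,3.0788,-.0062,-.0048]; S=(-1,-1,-1,-1)
lo=np.array([-2.91,-.3,-1.5,.17,-1.26,.16,-2.52])+.02; hi=np.array([2.91,2.13,1.42,2.43,4.41,1.93,2.52])-.02
def Rt(tilt,az):
    t=np.radians(tilt);a=np.radians(az); y=np.array([np.sin(t)*np.cos(a),np.sin(t)*np.sin(a),-np.cos(t)]); x=np.array([np.sin(a),-np.cos(a),0.]); return np.stack([x,y,np.cross(x,y)],1)
def ik(g,R,n=15,seed=0):
    rng=np.random.default_rng(seed); tcp=np.array(g)+.019*R[:,1]; best=None
    f=lambda q:np.r_[(fk(q,P,S)[0]-tcp)*3,(fk(q,P,S)[1]-R).ravel(),.002*(q[2]),]
    for _ in range(n):
        r=least_squares(f,rng.uniform(lo,hi),bounds=(lo,hi))
        if best is None or r.cost<best.cost: best=r
    return best.cost,best.x
if __name__=="__main__":
  np.set_printoptions(precision=2,suppress=True)
  for tl in (25,36,45):
    R=Rt(tl,-6)
    for n,g in [("look",[.43,-.127,.36]),("grasp",[.557,-.14,.18]),("lift",[.557,-.14,.32]),("hi",[.52,-.1,.34]),("mid",[.52,.1,.36]),("lean",[.543,.213,.30]),("fin",[.613,.223,.18]),("back",[.5,.22,.3])]:
        c,q=ik(g,R); print(tl,n,"%.5f"%c,q)
E
python3 ik.py
```

```text
25 look 0.00000 [ 0.29 -0.15 -0.    2.19 -0.17  0.69 -1.27]
25 grasp 0.00000 [ 0.22  0.37  0.    2.13 -0.34  0.23 -1.14]
25 lift 0.00000 [ 0.22  0.15 -0.    2.   -0.14  0.57 -1.35]
25 hi 0.00000 [ 0.15  0.04  0.    2.07 -0.08  0.61 -1.46]
25 mid 0.00000 [-0.35  0.03 -0.    2.02  0.25  0.7  -2.18]
25 lean 0.00000 [-0.66  0.22  0.11  1.96  0.37  0.63 -2.5 ]
25 fin 0.00000 [-0.67  0.51  0.19  1.9   0.36  0.39 -2.5 ]
25 back 0.00000 [-1.04  0.18  0.46  2.04  0.31  0.62 -2.5 ]
36 look 0.00000 [ 0.34 -0.23 -0.    2.32 -0.39  0.47 -1.03]
36 grasp 0.00000 [0.12 0.36 0.13 2.25 4.22 0.18 0.58]
36 lift 0.00000 [ 0.24  0.09 -0.    2.14 -0.4   0.31 -1.09]
36 hi 0.00000 [ 0.17 -0.03  0.    2.21 -0.23  0.34 -1.32]
36 mid 0.00000 [-0.4  -0.03 -0.    2.16  0.55  0.5  -2.49]
36 lean 0.00000 [-1.47  0.3   0.98  2.09  0.29  0.37 -2.5 ]
36 fin 0.00000 [-1.26  0.68  0.89  2.02 -0.87  0.18 -1.48]
36 back 0.00000 [-1.77  0.31  1.23  2.16  0.23  0.38 -2.5 ]
45 look 0.00027 [ 0.77 -0.28 -0.32  2.41 -0.99  0.44 -0.43]
45 grasp 0.00000 [ 0.26  0.39 -0.    2.34  3.56  0.4   1.28]
45 lift 0.00007 [ 0.07  0.07  0.2   2.24 -1.24  0.18 -0.25]
45 hi 0.00000 [ 0.93 -0.08 -0.73  2.32 -1.04  0.18 -0.51]
45 mid 0.00000 [ 0.87 -0.2  -1.2   2.27  0.49  0.24 -2.5 ]
45 lean 0.00000 [-1.79  0.56  1.37  2.18 -0.49  0.18 -1.86]
45 fin 0.00000 [-0.62  0.52 -0.    2.09  1.85  0.47  2.27]
45 back 0.00005 [-1.93  0.48  1.4   2.25  0.13  0.18 -2.5 ]
```

```bash
python3 - <<'E'
from ik import *
np.set_printoptions(precision=2,suppress=True)
for tl in (28,32,36):
  for az in (-6,):
    R=Rt(tl,az)@np.diag([-1,1,-1])
    for n,g in [("look",[.43,-.127,.36]),("grasp",[.557,-.14,.18]),("lift",[.557,-.14,.32]),("hi",[.52,-.1,.34]),("mid",[.52,.1,.36]),("lean",[.543,.213,.30]),("fin",[.613,.223,.18]),("back",[.5,.22,.3])]:
        c,q=ik(g,R,25); print(tl,n,"%.6f"%c,q)
E
```

```text
28 look 0.000000 [ 0.31 -0.18  0.    2.23 -0.21  0.63  1.92]
28 grasp 0.000000 [ 0.14  0.36  0.09  2.16 -0.72  0.18  2.37]
28 lift 0.000000 [ 0.23  0.13 -0.    2.04 -0.18  0.5   1.84]
28 hi 0.000000 [ 0.15  0.02 -0.    2.11 -0.11  0.54  1.7 ]
28 mid 0.000000 [-0.36  0.01  0.    2.06  0.31  0.64  0.9 ]
28 lean 0.000000 [-0.59  0.21 -0.    1.99  0.51  0.59  0.51]
28 fin 0.000000 [-0.53  0.5  -0.    1.93  0.73  0.39  0.3 ]
28 back 0.000000 [-0.65  0.15 -0.    2.07  0.55  0.61  0.41]
32 look 0.000000 [ 0.32 -0.21  0.    2.28 -0.29  0.55  2.  ]
32 grasp 0.000001 [ 0.86  0.45 -0.73  2.21  1.44  0.18  0.35]
32 lift 0.000000 [ 0.23  0.11 -0.    2.09 -0.27  0.4   1.92]
32 hi 0.000000 [ 0.16 -0.01  0.    2.16 -0.15  0.44  1.75]
32 mid 0.000000 [-0.38 -0.01 -0.    2.11  0.42  0.56  0.79]
32 lean 0.000000 [-0.61  0.2  -0.    2.04  0.67  0.54  0.34]
32 fin 0.000000 [-0.55  0.49 -0.    1.97  1.    0.36  0.02]
32 back 0.000000 [-0.68  0.14  0.    2.11  0.7   0.57  0.25]
36 look 0.000000 [ 0.34 -0.23  0.    2.32 -0.39  0.47  2.11]
36 grasp 0.000001 [ 0.88  0.46 -0.74  2.25  2.07  0.18 -0.26]
36 lift 0.000000 [ 0.24  0.09 -0.    2.14 -0.4   0.31  2.06]
36 hi 0.000000 [ 0.17 -0.03 -0.    2.21 -0.23  0.34  1.83]
36 mid 0.000000 [-0.4  -0.03  0.    2.16  0.55  0.5   0.65]
36 lean 0.000000 [-0.63  0.19  0.    2.08  0.85  0.51  0.15]
36 fin 0.000000 [-0.57  0.49  0.    2.01  1.3   0.36 -0.29]
36 back 0.000000 [-0.71  0.13 -0.    2.15  0.88  0.54  0.06]
```

```bash
python3 - <<'E'
from h import *
lin([-96,-144,-270])
E
```

```text
world mm [-96, -144, -270] -> tool [ 161.2  172.3 -217.2]
```

```bash

python3 -m crank '[{"hand":0.3,"dx":13,"dy":14,"dz":-18,"yaw":-0.12},{"hand":0.3,"dx":27,"dy":29,"dz":-36,"yaw":-0.24},{"hand":0.3,"dx":40,"dy":43,"dz":-54,"yaw":-0.36},{"hand":0.3,"dx":54,"dy":58,"dz":-72,"yaw":-0.48},{"hand":0.3,"dx":67,"dy":72,"dz":-90,"yaw":-0.6},{"hand":0.3,"dx":81,"dy":86,"dz":-108,"yaw":-0.72},{"hand":0.3,"dx":94,"dy":101,"dz":-126,"yaw":-0.84},{"hand":0.3,"dx":108,"dy":115,"dz":-145,"yaw":-0.96},{"hand":0.3,"dx":121,"dy":129,"dz":-163,"yaw":-1.08},{"hand":0.3,"dx":134,"dy":144,"dz":-181,"yaw":-1.2},{"hand":0.3,"dx":148,"dy":158,"dz":-199,"yaw":-1.32},{"hand":0.3,"dx":161,"dy":172,"dz":-217,"yaw":-1.44}]' 40; python3 - <<'E'
from h import *
info()
lin([-94,-150,-258])
E
```

```text
clock: 9.98
position: [0.545, 0.0188, 0.6132]
tool_rot: [-1.166, -0.487, -0.843]
force: [0.9, 0.1, -0.2]
grip_width: 0.0596
t 9.98 q [-1.3379 -0.3019  0.7546  1.6456  0.6054  1.2317 -1.3566] w 0.0596 F [ 0.9126  0.0744 -0.195 ]
tcp [0.545  0.0188 0.6132] grasp [0.5339 0.0199 0.6286] 
x [ 0.5881 -0.6594  0.4683] y [ 0.5806 -0.059  -0.8121] z [0.5631 0.7495 0.3482] tilt 35.70219009669575 az -5.798104630383648
world mm [-94, -150, -258] -> tool [ -77.2  163.8 -255.2]
```

```bash

python3 -m crank '[{"hand":0.3,"dx":-6,"dy":14,"dz":-21,"yaw":-0.12},{"hand":0.3,"dx":-13,"dy":27,"dz":-43,"yaw":-0.24},{"hand":0.3,"dx":-19,"dy":41,"dz":-64,"yaw":-0.36},{"hand":0.3,"dx":-25,"dy":55,"dz":-85,"yaw":-0.48},{"hand":0.3,"dx":-31,"dy":68,"dz":-106,"yaw":-0.6},{"hand":0.3,"dx":-38,"dy":82,"dz":-128,"yaw":-0.72},{"hand":0.3,"dx":-44,"dy":95,"dz":-149,"yaw":-0.84},{"hand":0.3,"dx":-51,"dy":109,"dz":-170,"yaw":-0.96},{"hand":0.3,"dx":-57,"dy":123,"dz":-191,"yaw":-1.08},{"hand":0.3,"dx":-64,"dy":136,"dz":-212,"yaw":-1.2},{"hand":0.3,"dx":-70,"dy":150,"dz":-234,"yaw":-1.32},{"hand":0.3,"dx":-77,"dy":164,"dz":-255,"yaw":-1.44}]' 40; python3 - <<'E'
from h import *
info()
to([.46,-.13,.34],True)
s,p,R=st(); print("yaw left", np.arctan2(R[2,0],R[2,2])-np.pi)
E
```

```text
clock: 10.98
position: [0.451, -0.1295, 0.3562]
tool_rot: [-2.048, -0.42, 0.798]
force: [1.3, -0.5, -0.9]
grip_width: 0.0599
t 10.98 q [-0.6544 -0.2942  0.6706  2.3039  0.4708  0.4798  0.3935] w 0.0599 F [ 1.2869 -0.4644 -0.8829]
tcp [ 0.451  -0.1295  0.3562] grasp [ 0.44   -0.1284  0.3716] 
x [0.6376 0.6537 0.4076] y [ 0.5815 -0.0614 -0.8112] z [-0.5053  0.7542 -0.4193] tilt 35.784007147609074 az -6.025941602205389
shift mm [0.46, -0.13, 0.34] -> [-1.2 37.4  1.9]
yaw left -0.7712143693469593
```

Arrived in position. I'll finish the yaw there, then take a wrist picture.

```bash

python3 -m crank '[{"hand":0.3,"dx":0,"dy":0,"dz":0,"yaw":-0.12},{"hand":0.3,"dx":0,"dy":0,"dz":0,"yaw":-0.24},{"hand":0.3,"dx":0,"dy":0,"dz":0,"yaw":-0.36},{"hand":0.3,"dx":0,"dy":0,"dz":0,"yaw":-0.48},{"hand":0.3,"dx":0,"dy":0,"dz":0,"yaw":-0.6},{"hand":0.3,"dx":0,"dy":0,"dz":0,"yaw":-0.72},{"hand":0.3,"dx":0,"dy":0,"dz":0,"yaw":-0.77},{"hand":0.3,"dx":0,"dy":0,"dz":0,"yaw":-0.77}]' 40; python3 - <<'E'
from h import *
import pickle
info()
s,p,R=st(); print("yaw left", np.arctan2(R[2,0],R[2,2])-np.pi)
ci=bot.camera_info("wrist"); I=bot.grab_frame("wrist"); cv2.imwrite("pics/w1.png",I[:,:,::-1]); pickle.dump(ci,open("w1.pkl","wb"))
C=cam(0,ci); print(proj(C,[.557,-.14,.225]),proj(C,[.557,-.14,.175]),proj(C,[.557,-.14,.12]))
E
```

```text
clock: 11.65
position: [0.4518, -0.1286, 0.3571]
tool_rot: [-2.195, -0.003, 1.463]
force: [-1.1, -0.3, 0.5]
grip_width: 0.06
t 11.65 q [-0.6728 -0.2999  0.6797  2.3018  0.4865  0.488   1.143 ] w 0.06 F [-1.0999 -0.3173  0.5145]
tcp [ 0.4518 -0.1286  0.3571] grasp [ 0.4407 -0.1274  0.3725] 
x [0.1078 0.9942 0.0026] y [ 0.5814 -0.0609 -0.8114] z [-0.8065  0.089  -0.5845] tilt 35.771537095708396 az -5.977452279096374
yaw left -0.004516952774678007
[319.7867 189.4199] [319.6539 154.4159] [319.5311 122.0893]
```

View pics/w1.png

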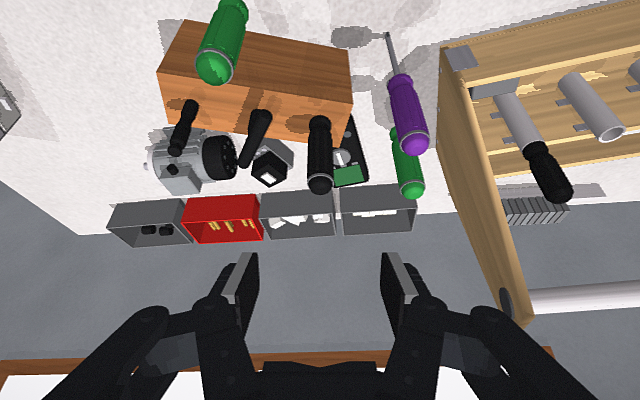

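The wrist view shows the block with the three tools pointing down in the picture: the slim driver at (183,125), the hex key at (255,140) and the thick driver with its grey band at (320,155). The green and purple look-alikes stand to either side. I'll refine the driver's place.

```bash
python3 - <<'E'
from h import *
import pickle
C=cam(0,pickle.load(open("w1.pkl","rb"))); I=cv2.imread("pics/w1.png")
cv2.imwrite("pics/w1c.png",cv2.resize(I[100:210,270:380],None,fx=5,fy=5,interpolation=cv2.INTER_NEAREST))
m=(I.max(2)<60).astype(np.uint8)
for y in range(112,200,4):
    x=np.where(m[y,300:338])[0]+300; print(y,x.min() if len(x) else None,x.max() if len(x) else None,end=" | ")
print("cam",ray(C,(0,0))[0])
T=cam('top');S=cam('scene')
E
```

```text
112 None None | 116 315 324 | 120 310 329 | 124 309 330 | 128 310 330 | 132 310 329 | 136 309 330 | 140 308 331 | 144 308 331 | 148 308 337 | 152 308 332 | 156 308 332 | 160 308 332 | 164 307 333 | 168 307 337 | 172 308 332 | 176 307 333 | 180 310 330 | 184 308 334 | 188 310 330 | 192 312 327 | 196 None None | cam [ 0.3038 -0.1135  0.4269]
```

View pics/w1c.png

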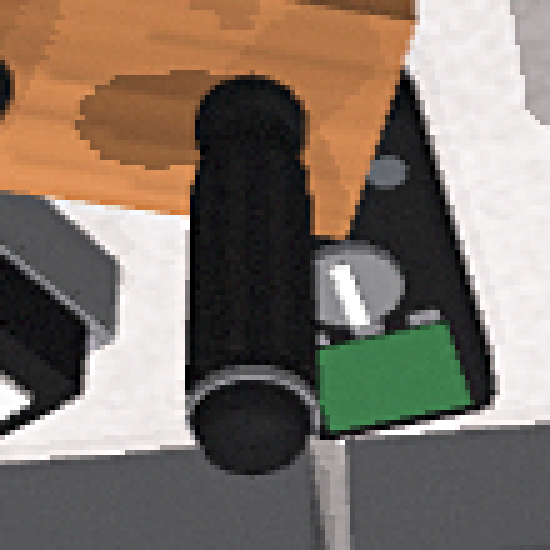

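```bash
python3 - <<'E'
from h import *
import pickle
C=cam(0,pickle.load(open("w1.pkl","rb"))); T=cam('top');S=cam('scene')
print(tri(C,(320,185),T,(364,203.1)),tri(C,(320,185),S,(282,188)))
for X in ([.543,-.14,.12],[.557,-.14,.22],[.557,-.14,.225],[.557,-.126,.16],[.557,-.154,.16]): print(X,proj(C,X),proj(T,X),proj(S,X))
# sleeve mouth and nutdriver in wrist
print("mouth pred",proj(C,[.613,.223,.124]), "obs ~ (612,130)", onz(C,(612,131),.124))
E
```

```text
(array([ 0.5593, -0.1409,  0.2173]), np.float64(0.0017850227169097623)) (array([ 0.5608, -0.1387,  0.2156]), np.float64(0.003014341616164947))
[0.543, -0.14, 0.12] [318.2684 112.7873] [360.3239 212.3407] [285.7694 208.1917]
[0.557, -0.14, 0.22] [319.7724 185.6354] [363.4291 203.8722] [281.2663 185.3947]
[0.557, -0.14, 0.225] [319.7867 189.4199] [363.6046 203.6762] [281.1137 183.9556]
[0.557, -0.126, 0.16] [331.7838 144.0393] [356.3635 206.142 ] [288.2409 202.9069]
[0.557, -0.154, 0.16] [307.5329 146.0055] [366.5216 206.0443] [277.8073 200.8216]
mouth pred [611.0115 134.2329] obs ~ (612,130) [0.6075 0.2209 0.124 ]
```

```bash
python3 - <<'E'
from h import *
to([.50,-.134,.271],True);to([.558,-.140,.190],True)
E
```

```text
shift mm [0.5, -0.134, 0.271] -> [ -0.5 117.2  11. ]
shift mm [0.558, -0.14, 0.19] -> [ -0.4 217.   11. ]
```

```bash

python3 -m crank '[{"hand":0.3,"dx":0,"dy":15,"dz":11,"yaw":0},{"hand":0.3,"dx":0,"dy":40,"dz":11,"yaw":0},{"hand":0.3,"dx":0,"dy":65,"dz":11,"yaw":0},{"hand":0.3,"dx":0,"dy":90,"dz":11,"yaw":0},{"hand":0.3,"dx":0,"dy":115,"dz":11,"yaw":0},{"hand":0.3,"dx":0,"dy":140,"dz":11,"yaw":0},{"hand":0.3,"dx":0,"dy":155,"dz":11,"yaw":0},{"hand":0.3,"dx":0,"dy":155,"dz":11,"yaw":0}]' 40; python3 - <<'E'
from h import *
info()
to([.558,-.140,.190],True)
E
```

```text
clock: 12.37
position: [0.4823, -0.1242, 0.2746]
tool_rot: [-2.177, -0.009, 1.463]
force: [-1.8, 0.3, -0.3]
grip_width: 0.0599
t 12.37 q [-1.3239 -0.2183  1.3785  2.381   0.8422  0.2714  0.8186] w 0.0599 F [-1.7592  0.3419 -0.2849]
tcp [ 0.4823 -0.1242  0.2746] grasp [ 0.4715 -0.1232  0.2902] 
x [0.1076 0.9942 0.0085] y [ 0.5671 -0.0543 -0.8219] z [-0.8166  0.0933 -0.5696] tilt 34.728398427497496 az -5.472794774065644
shift mm [0.558, -0.14, 0.19] -> [ -8.3 132.3 -15.1]
```

```bash

python3 -m crank '[{"hand":0.3,"dx":-2,"dy":20,"dz":-5,"yaw":0},{"hand":0.3,"dx":-4,"dy":40,"dz":-10,"yaw":0},{"hand":0.3,"dx":-6,"dy":60,"dz":-15,"yaw":0},{"hand":0.3,"dx":-8,"dy":80,"dz":-15,"yaw":0},{"hand":0.3,"dx":-8,"dy":80,"dz":-15,"yaw":0}]' 40; python3 - <<'E'
from h import *
info()
to([.558,-.140,.190],True)
from ik import *
s,p,R=st()
for tl in (20,25,30,34):
  for z in (.19,.2,.21):
    Rg=Rt(tl,-6)@np.diag([-1,1,-1]); tcp=np.array([.558,-.14,z])+.019*Rg[:,1]
    f=lambda q:np.r_[(fk(q,P,S)[0]-tcp)*3,(fk(q,P,S)[1]-Rg).ravel()]
    r=least_squares(f,np.clip(s['qpos'],lo+.001,hi-.001),bounds=(lo,hi)); print(tl,z,"%.5f"%r.cost,r.x)
E
```

```text
clock: 12.78
position: [0.4916, -0.1223, 0.2699]
tool_rot: [-2.182, -0.007, 1.46]
force: [-0.6, -0.8, -0.8]
grip_width: 0.0595
t 12.78 q [-1.4378 -0.3041  1.4218  2.376   1.0928  0.357   0.5704] w 0.0595 F [-0.6398 -0.7746 -0.7733]
tcp [ 0.4916 -0.1223  0.2699] grasp [ 0.4808 -0.1212  0.2854] 
x [0.1104 0.9939 0.0067] y [ 0.5709 -0.0578 -0.819 ] z [-0.8135  0.0942 -0.5738] tilt 35.01998322812948 az -5.784962845633062
shift mm [0.558, -0.14, 0.19] -> [-10.8 123.3  -9.8]
20 0.19 0.00000 [-0.016   0.3796  0.2692  2.0505 -0.4128  0.4083  2.0422]
20 0.2 0.00000 [-0.5017  0.5     0.8902  2.0403 -0.9033  0.5943  2.451 ]
20 0.21 0.00000 [-0.3625  0.4143  0.6965  2.0344 -0.6965  0.532   2.2801]
25 0.19 0.00000 [-0.0549  0.3648  0.3197  2.116  -0.6721  0.3069  2.2979]
25 0.2 0.00000 [-0.3186  0.3968  0.6393  2.1076 -0.8936  0.4071  2.4821]
25 0.21 0.00000 [-0.315   0.3743  0.632   2.1009 -0.8254  0.4147  2.4192]
30 0.19 0.00003 [ 0.1111  0.3384  0.1303  2.1734 -0.8507  0.18    2.5   ]
30 0.2 0.00000 [ 0.0646  0.3229  0.1842  2.173  -0.8557  0.2005  2.5   ]
30 0.21 0.00000 [-0.0284  0.3103  0.2915  2.166  -0.8649  0.24    2.499 ]
34 0.19 0.00353 [ 0.1422  0.3133  0.1     2.1711 -0.8486  0.18    2.5   ]
34 0.2 0.00221 [ 0.1413  0.2974  0.1013  2.1771 -0.8478  0.18    2.5   ]
34 0.21 0.00119 [ 0.1403  0.2818  0.1027  2.1828 -0.847   0.18    2.5   ]
```

```bash
python3 - <<'E'
from h import *
to([.57,-.14,.36],True)
E
```

```text
shift mm [0.57, -0.14, 0.36] -> [  -8.3   -9.1 -117.2]
```

```bash

python3 -m crank '[{"hand":0.3,"dx":-2,"dy":-2,"dz":-30,"yaw":0},{"hand":0.3,"dx":-4,"dy":-4,"dz":-60,"yaw":0},{"hand":0.3,"dx":-6,"dy":-6,"dz":-90,"yaw":0},{"hand":0.3,"dx":-8,"dy":-9,"dz":-117,"yaw":0},{"hand":0.3,"dx":-8,"dy":-9,"dz":-117,"yaw":0},{"hand":0.3,"dx":-8,"dy":-9,"dz":-117,"yaw":0}]' 40; python3 - <<'E'
from h import *
info()
to([.558,-.140,.205],True)
E
```

```text
clock: 13.28
position: [0.5633, -0.1359, 0.3569]
tool_rot: [-2.19, -0.004, 1.457]
force: [-0.2, -0.5, -1.3]
grip_width: 0.0597
t 13.28 q [-1.4729 -0.304   1.4219  2.1122  0.7091  0.536   0.9746] w 0.0597 F [-0.2065 -0.4888 -1.2946]
tcp [ 0.5633 -0.1359  0.3569] grasp [ 0.5524 -0.1347  0.3724] 
x [0.1131 0.9936 0.004 ] y [ 0.5771 -0.0624 -0.8143] z [-0.8088  0.0944 -0.5805] tilt 35.485805048752965 az -6.169564736045013
shift mm [0.558, -0.14, 0.205] -> [ -5.3 139.9  92.1]
```

```bash
python3 - <<'E'
from h import *
to([.75,-.17,.52],True)
E
```

```text
shift mm [0.75, -0.17, 0.52] -> [ -12.1   -3.9 -248.9]
```

```bash

python3 -m crank '[{"hand":0.3,"dx":-2,"dy":-1,"dz":-40,"yaw":0},{"hand":0.3,"dx":-4,"dy":-2,"dz":-80,"yaw":0},{"hand":0.3,"dx":-6,"dy":-3,"dz":-120,"yaw":0},{"hand":0.3,"dx":-8,"dy":-4,"dz":-160,"yaw":0},{"hand":0.3,"dx":-10,"dy":-4,"dz":-200,"yaw":0},{"hand":0.3,"dx":-12,"dy":-4,"dz":-240,"yaw":0},{"hand":0.3,"dx":-12,"dy":-4,"dz":-250,"yaw":0}]' 40; python3 - <<'E'
from h import *
info()
to([.70,-.17,.35],True)
E
```

```text
clock: 13.87
position: [0.6314, -0.1393, 0.5049]
tool_rot: [-2.21, 0.001, 1.455]
force: [0.2, -0.3, 0.2]
grip_width: 0.0599
t 13.87 q [-1.5674 -0.3041  1.422   1.7337  0.5405  0.8567  1.1683] w 0.0599 F [ 0.1788 -0.3416  0.2211]
tcp [ 0.6314 -0.1393  0.5049] grasp [ 0.6201 -0.138   0.5202] 
x [ 0.1151  0.9934 -0.0007] y [ 0.5926 -0.0692 -0.8025] z [-0.7972  0.0919 -0.5966] tilt 36.63003592417225 az -6.658283382876072
shift mm [0.7, -0.17, 0.35] -> [-22.5 186.1  34.9]
```

```bash
cat > jac.py <<'E'
from h import *
from ik import *
def jac(q):
    x0,R0=fk(q,P,S); J=np.zeros((6,7))
    for i in range(7):
        d=np.array(q,float); d[i]+=1e-5; x,R=fk(d,P,S); J[:3,i]=(x-x0)/1e-5; J[3:,i]=Ro.from_matrix(R@R0.T).as_rotvec()/1e-5
    return J
E
python3 - <<'E'
from jac import *
s,p,R=st(); q=s['qpos']; print(fk(q,P,S)[0],p)
J=jac(q); Pi=np.linalg.pinv(J)
print("dq per m world xyz, trans\n",Pi[:,:3].T); print("yaw about tool y",Pi[:,3:]@R[:,1])
u=np.linalg.svd(J)[2][-1]; print("null",u)
E
```

```text
[ 0.6184 -0.1298  0.5115] [ 0.6314 -0.1393  0.5049]
dq per m world xyz, trans
 [[-6.7457  0.2422  6.566  -1.9563  0.0266 -0.1268  0.0819]
 [-0.1926  1.2583 -0.8075  0.4358 -0.4993 -0.1823 -1.3451]
 [ 0.6634 -0.0689 -1.3597 -1.9662 -0.5112  2.2353  0.6589]]
yaw about tool y [ 0.0375  0.1989  0.1554 -0.0352 -0.3557 -0.0621 -0.7245]
null [ 0.2076  0.3989  0.1915  0.0037 -0.6689 -0.2327  0.5095]
```

```bash
python3 - <<'E'
from h import *
to([.54,.12,.52],True)
E
```

```text
shift mm [0.54, 0.12, 0.52] -> [247.1 -65.2  87.7]
```

```bash

python3 -m crank '[{"hand":0.3,"dx":32,"dy":-15,"dz":20,"yaw":0},{"hand":0.3,"dx":64,"dy":-30,"dz":40,"yaw":0},{"hand":0.3,"dx":96,"dy":-45,"dz":60,"yaw":0},{"hand":0.3,"dx":132,"dy":-60,"dz":75,"yaw":0},{"hand":0.3,"dx":170,"dy":-65,"dz":85,"yaw":0},{"hand":0.3,"dx":208,"dy":-65,"dz":88,"yaw":0},{"hand":0.3,"dx":247,"dy":-65,"dz":88,"yaw":0},{"hand":0.3,"dx":247,"dy":-65,"dz":88,"yaw":0}]' 40; python3 - <<'E'
from jac import *
info()
s,p,R=st(); q=s['qpos']
J=jac(q); Pi=np.linalg.pinv(J)
print("dq per m world xyz, trans\n",Pi[:,:3].T); print("yaw about tool y",Pi[:,3:]@R[:,1])
E
```

```text
clock: 14.53
position: [0.5502, 0.1214, 0.5025]
tool_rot: [-2.209, 0.002, 1.457]
force: [0.5, -0.1, 0.5]
grip_width: 0.06
t 14.53 q [-1.2187 -0.1181  0.613   1.8549  0.5849  0.949   0.6239] w 0.06 F [ 0.4701 -0.0852  0.5065]
tcp [0.5502 0.1214 0.5025] grasp [0.5389 0.1227 0.5178] 
x [ 0.1134  0.9935 -0.0017] y [ 0.592  -0.0689 -0.803 ] z [-0.7979  0.0901 -0.596 ] tilt 36.582371260163576 az -6.643365834198806
dq per m world xyz, trans
 [[ 0.4753  2.1875  1.8801 -1.6151 -2.1041 -1.5668  2.5947]
 [-0.6051  1.2989 -0.8218 -0.8385 -0.2546  0.4265 -1.3828]
 [-0.2148 -0.4727 -0.2101 -1.951  -0.465   2.2067  1.0768]]
yaw about tool y [ 0.0883  0.0242 -0.0537 -0.031  -0.0812  0.0169 -0.9249]
```

```bash
cat > sim.py <<'E'
from jac import *
def sim(q,way,Rg,step=.01):
    q=np.array(q,float); off=fk(q,P,S)[0]
    out=[]
    for g in way:
        tcp=np.array(g)+.019*Rg[:,1]
        for k in range(400):
            x,R=fk(q,P,S); e=tcp-x; n=np.linalg.norm(e); e=e*min(1,step/max(n,1e-9)); w=Ro.from_matrix(Rg@R.T).as_rotvec(); w=w*min(1,.05/max(np.linalg.norm(w),1e-9))
            free=np.ones(7,bool)
            for _ in range(5):
                J=jac(q); J[:,~free]=0
                dq=J.T@np.linalg.solve(J@J.T+1e-5*np.eye(6),np.r_[e,w])
                bad=free&((q+dq<lo)|(q+dq>hi))
                if not bad.any(): break
                free&=~bad
            q=np.clip(q+dq*free,lo,hi)
            if n<.0005 and np.linalg.norm(w)<.002: break
        x,R=fk(q,P,S); out.append(q.copy()); print(g,"q",q.round(2),"err mm %.1f deg %.1f"%(1000*np.linalg.norm(tcp-x),np.degrees(np.linalg.norm(Ro.from_matrix(Rg@R.T).as_rotvec()))))
    return q
E
python3 - <<'E'
from sim import *
s,p,R=st(); q=s['qpos']
Rf=fk(q,P,S)[1]
for tl in (36,28):
  print(tl);Rg=Rt(tl,-6)@np.diag([-1,1,-1])
  sim(q,[[.54,.12,.52],[.557,-.14,.45],[.557,-.14,.32],[.557,-.14,.2],[.557,-.14,.34],[.5,.1,.36],[.54,.213,.3],[.613,.223,.19]],Rg)
  print('b');sim(q,[[.64,.12,.52],[.66,.0,.45],[.62,-.14,.4],[.557,-.14,.32],[.557,-.14,.2],[.557,-.14,.34],[.5,.1,.36],[.54,.213,.3],[.613,.223,.19]],Rg)
E
```

```text
36
[0.54, 0.12, 0.52] q [-1.2  -0.14  0.68  1.84  0.51  0.91  0.75] err mm 0.0 deg 0.0
[0.557, -0.14, 0.45] q [-1.27 -0.28  1.29  1.95  0.39  0.66  1.33] err mm 0.0 deg 0.0
[0.557, -0.14, 0.32] q [-0.78  0.19  1.12  2.14 -0.86  0.42  2.47] err mm 0.0 deg 0.0
[0.557, -0.14, 0.2] q [ 0.08  0.22  0.17  2.17 -0.82  0.21  2.47] err mm 61.8 deg 0.3
[0.557, -0.14, 0.34] q [-0.11  0.07  0.37  2.12 -0.42  0.37  2.07] err mm 0.0 deg 0.0
[0.5, 0.1, 0.36] q [-0.38 -0.07 -0.04  2.2   0.56  0.51  0.63] err mm 0.0 deg 0.0
[0.54, 0.213, 0.3] q [-0.52  0.19 -0.14  2.09  0.89  0.53  0.11] err mm 0.0 deg 0.0
[0.613, 0.223, 0.19] q [-0.59  0.47  0.02  2.01  1.23  0.35 -0.22] err mm 0.0 deg 0.0
b
[0.64, 0.12, 0.52] q [-1.08  0.12  0.8   1.65  0.16  0.81  1.09] err mm 0.0 deg 0.0
[0.66, 0.0, 0.45] q [-0.82  0.17  0.8   1.78 -0.11  0.62  1.48] err mm 0.0 deg 0.0
[0.62, -0.14, 0.4] q [-0.49  0.15  0.76  1.91 -0.44  0.54  2.02] err mm 0.0 deg 0.0
[0.557, -0.14, 0.32] q [-0.4   0.12  0.69  2.14 -0.63  0.35  2.26] err mm 0.0 deg 0.0
[0.557, -0.14, 0.2] q [ 0.14  0.22  0.1   2.18 -0.81  0.19  2.47] err mm 57.7 
[... 1089 characters left out ...]
1.24] err mm 0.0 deg 0.0
[0.66, 0.0, 0.45] q [-0.76  0.24  0.81  1.65 -0.2   0.83  1.56] err mm 0.0 deg 0.0
[0.62, -0.14, 0.4] q [-0.49  0.22  0.79  1.79 -0.39  0.74  1.95] err mm 0.0 deg 0.0
[0.557, -0.14, 0.32] q [-0.47  0.17  0.77  2.04 -0.45  0.54  2.07] err mm 0.0 deg 0.0
[0.557, -0.14, 0.2] q [-0.11  0.34  0.39  2.15 -0.87  0.28  2.5 ] err mm 0.0 deg 0.0
[0.557, -0.14, 0.34] q [-0.44  0.14  0.72  2.01 -0.36  0.57  1.99] err mm 0.0 deg 0.0
[0.5, 0.1, 0.36] q [-0.86 -0.03  0.47  2.1   0.35  0.65  0.85] err mm 0.0 deg 0.0
[0.54, 0.213, 0.3] q [-0.94  0.22  0.41  2.    0.35  0.56  0.64] err mm 0.0 deg 0.0
[0.613, 0.223, 0.19] q [-0.82  0.5   0.36  1.93  0.27  0.33  0.69] err mm 0.0 deg 0.0
```

```bash
python3 - <<'E'
from sim import *
s,p,R=st(); q=s['qpos']
Rg=Rt(36,-6)@np.diag([-1,1,-1])
for W in ([[.48,.02,.42],[.42,.0,.40],[.38,0,.4]],[[.5,.02,.42],[.45,.0,.32],[.40,0,.3]],[[.64,.12,.52],[.66,.0,.45],[.6,0,.36],[.5,0,.3],[.43,0,.3]]): sim(q,W,Rg);print()
E
```

```text
[0.48, 0.02, 0.42] q [-0.87 -0.28  0.55  2.17  0.56  0.67  0.82] err mm 0.0 deg 0.0
[0.42, 0.0, 0.4] q [ 0.54 -0.28 -0.52  2.32 -0.25  0.44  1.65] err mm 52.4 deg 0.2
[0.38, 0, 0.4] q [-0.73 -0.28  0.5   2.37  0.64  0.46  0.77] err mm 83.6 deg 0.2

[0.5, 0.02, 0.42] q [-1.12 -0.27  0.77  2.14  0.65  0.69  0.75] err mm 0.0 deg 0.0
[0.45, 0.0, 0.32] q [-1.01 -0.25  0.75  2.39  0.83  0.44  0.58] err mm 0.0 deg 0.0
[0.4, 0, 0.3] q [-0.74 -0.27  0.5   2.41  0.7   0.44  0.69] err mm 40.6 deg 0.2

[0.64, 0.12, 0.52] q [-1.08  0.12  0.8   1.65  0.16  0.81  1.09] err mm 0.0 deg 0.0
[0.66, 0.0, 0.45] q [-0.82  0.17  0.8   1.78 -0.11  0.62  1.48] err mm 0.0 deg 0.0
[0.6, 0, 0.36] q [-0.87  0.12  0.82  2.04 -0.04  0.39  1.42] err mm 0.0 deg 0.0
[0.5, 0, 0.3] q [-1.02 -0.04  0.88  2.32  0.53  0.26  0.86] err mm 0.0 deg 0.0
[0.43, 0, 0.3] q [-1.26 -0.25  0.99  2.39  0.98  0.43  0.43] err mm 27.2 deg 0.2
```

```bash
python3 - <<'E'
from h import *
to([.47,.0,.42],True); lin([-40,0,0])
E
```

```text
shift mm [0.47, 0.0, 0.42] -> [-129.6   46.2  102.2]
world mm [-40, 0, 0] -> tool [ -4.5 -23.7  31.9]
```

```bash

python3 -m crank '[{"hand":0.3,"dx":-30,"dy":11,"dz":24,"yaw":0},{"hand":0.3,"dx":-60,"dy":22,"dz":48,"yaw":0},{"hand":0.3,"dx":-90,"dy":33,"dz":72,"yaw":0},{"hand":0.3,"dx":-120,"dy":44,"dz":96,"yaw":0},{"hand":0.3,"dx":-130,"dy":23,"dz":134,"yaw":0},{"hand":0.3,"dx":-135,"dy":-1,"dz":166,"yaw":0},{"hand":0.3,"dx":-140,"dy":-25,"dz":198,"yaw":0},{"hand":0.3,"dx":-144,"dy":-48,"dz":230,"yaw":0},{"hand":0.3,"dx":-149,"dy":-72,"dz":262,"yaw":0},{"hand":0.3,"dx":-153,"dy":-96,"dz":294,"yaw":0},{"hand":0.3,"dx":-158,"dy":-119,"dz":326,"yaw":0},{"hand":0.3,"dx":-162,"dy":-143,"dz":358,"yaw":0}]' 40; python3 - <<'E'
from h import *
info(); lin([-40,0,0])
E
```

```text
clock: 15.53
position: [0.43, 0.001, 0.4118]
tool_rot: [-2.21, -0.003, 1.458]
force: [0.8, 0.4, -0.8]
grip_width: 0.06
t 15.53 q [-0.1365 -0.3028 -0.1478  2.2425  0.3279  0.6269  0.9559] w 0.06 F [ 0.8112  0.4073 -0.8329]
tcp [0.43   0.001  0.4118] grasp [0.4187 0.0022 0.427 ] 
x [0.1124 0.9937 0.0033] y [ 0.5929 -0.0643 -0.8027] z [-0.7974  0.0922 -0.5964] tilt 36.61373504505628 az -6.19310368157738
world mm [-40, 0, 0] -> tool [ -4.5 -23.7  31.9]
```

```bash
cat > push.py <<'E'
from sim import *
lo=lo-.02; hi=hi+.02
def step(q,e,w):
    free=np.ones(7,bool)
    for _ in range(6):
        J=jac(q); J[:,~free]=0
        dq=J.T@np.linalg.solve(J@J.T+1e-4*np.eye(6),np.r_[e,w])
        bad=free&((q+dq<lo)|(q+dq>hi))
        if not bad.any(): break
        free&=~bad
    return np.clip(q+dq*free,lo,hi)
def push(q,d,calls=3,rows=6):
    q=np.array(q,float)
    for c in range(calls):
        x0,R0=fk(q,P,S)
        for k in range(rows):
            tgt=x0+np.array(d)*(k+1)
            for it in range(6):
                x,R=fk(q,P,S); e=tgt-x; n=np.linalg.norm(e); e*=min(1,.0417/max(n,1e-9))/3
                q=step(q,e,Ro.from_matrix(R0@R.T).as_rotvec()/3)
    x,R=fk(q,P,S); y=R[:,1]
    return q,x,np.degrees(np.arccos(-y[2])),np.degrees(np.arctan2(y[1],y[0])),R[2,0]
E
python3 - <<'E'
from push import *
s,p,R=st(); q0=s['qpos']
for d in ([-1,0,0],[0,0,-1],[-1,0,-1],[-1,0,1],[1,0,-1],[.3,0,-1],[-.3,0,-1],[0,-1,0]):
    d=np.array(d)/np.linalg.norm(d)*.04
    for rows in(6,):
        r=push(q0,d,4,rows); print(d,r[0].round(2),r[1].round(3),"tilt %.1f az %.1f xz %.2f"%r[2:])
E
```

```text
[-0.04  0.    0.  ] [-2.27  0.17 -0.48  2.02  0.17  1.61 -1.35] [-0.192  0.157  0.327] tilt 36.7 az -16.0 xz -0.10
[ 0.    0.   -0.04] [-0.2   1.99 -0.09  1.47  2.86  0.97 -1.58] [ 0.492  0.047 -0.529] tilt 36.0 az -10.3 xz -0.04
[-0.0283  0.     -0.0283] [-1.82  0.46 -0.21  2.43  0.81  0.85 -1.31] [0.066 0.262 0.101] tilt 35.0 az -13.1 xz -0.06
[-0.0283  0.      0.0283] [-0.75 -0.3  -0.42  1.34  0.51  1.91  0.51] [0.222 0.204 0.766] tilt 35.0 az -16.7 xz -0.10
[ 0.0283  0.     -0.0283] [-0.11  1.83 -0.27  0.26  0.69  0.47  0.98] [ 1.063  0.031 -0.246] tilt 37.0 az -9.8 xz -0.03
[ 0.0115  0.     -0.0383] [ 0.01  1.93 -0.28  1.09  2.76  0.58 -1.09] [ 0.723  0.036 -0.506] tilt 36.6 az -9.9 xz -0.03
[-0.0115  0.     -0.0383] [-1.13  1.92  0.17  1.89  2.58  0.92 -2.49] [ 0.341  0.095 -0.419] tilt 35.5 az -11.3 xz -0.04
[ 0.   -0.04  0.  ] [-0.45 -0.25  1.38  1.75 -0.24  0.99  2.51] [ 0.328 -0.45   0.511] tilt 36.9 az -13.5 xz -0.06
```

```bash
python3 - <<'E'
from sim import *
s,p,R=st(); q=s['qpos']
Rg=Rt(36.6,-6.2)@np.diag([-1,1,-1])
for W in ([[.46,-.05,.32],[.47,-.10,.26],[.47,-.11,.2],[.558,-.14,.2],[.558,-.14,.19]],[[.48,0,.36],[.5,0,.28],[.52,-.06,.27],[.53,-.1,.26],[.54,-.13,.23],[.558,-.14,.2]],[[.5,.05,.4],[.5,.05,.2],[.5,-.08,.2],[.48,-.10,.2],[.54,-.13,.2],[.558,-.14,.2]]): sim(q,W,Rg);print()
E
```

```text
[0.46, -0.05, 0.32] q [-0.37 -0.16  0.38  2.38  0.27  0.28  1.25] err mm 0.0 deg 0.0
[0.47, -0.1, 0.26] q [-1.11 -0.19  1.21  2.41  0.62  0.2   1.04] err mm 26.5 deg 0.1
[0.47, -0.11, 0.2] q [-1.29 -0.24  1.4   2.41  0.85  0.2   0.86] err mm 75.0 deg 0.1
[0.558, -0.14, 0.2] q [-1.2  -0.03  1.4   2.35 -0.38  0.18  2.04] err mm 116.7 deg 0.1
[0.558, -0.14, 0.19] q [-1.2  -0.03  1.4   2.35 -0.38  0.18  2.04] err mm 124.3 deg 0.1

[0.48, 0, 0.36] q [-0.01 -0.17 -0.11  2.28  0.2   0.4   1.18] err mm 0.0 deg 0.0
[0.5, 0, 0.28] q [ 0.57  0.02 -0.7   2.35  0.65  0.18  0.74] err mm 0.1 deg 0.0
[0.52, -0.06, 0.27] q [ 1.1   0.16 -1.12  2.32  0.94  0.18  0.62] err mm 0.0 deg 0.0
[0.53, -0.1, 0.26] q [ 1.15  0.25 -1.09  2.29  1.08  0.18  0.59] err mm 0.0 deg 0.0
[0.54, -0.13, 0.23] q [ 1.09  0.36 -0.98  2.27  1.5   0.18  0.27] err mm 0.0 deg 0.0
[0.558, -0.14, 0.2] q [ 1.03  0.48 -0.93  2.25  1.81  0.24  0.01] err mm 0.0 deg 0.0

[0.5, 0.05, 0.4] q [ 0.2  -0.17 -0.43  2.17  0.19  0.52  1.09] err mm 0.0 deg 0.0
[0.5, 0.05, 0.2] q [ 0.22  0.25 -0.54  2.4   1.87  0.33 -0.59] err mm 0.0 deg 0.0
[0.5, -0.08, 0.2] q [ 0.84  0.29 -0.79  2.4   2.22  0.18 -0.57] err mm 0.0 deg 0.0
[0.48, -0.1, 0.2] q [ 1.06  0.32 -0.95  2.4   2.1   0.18 -0.37] err mm 13.9 deg 0.2
[0.54, -0.13, 0.2] q [ 0.97  0.41 -0.85  2.29  1.95  0.18 -0.17] err mm 0.0 deg 0.0
[0.558, -0.14, 0.2] q [ 0.95  0.44 -0.83  2.24  1.86  0.18 -0.06] err mm 0.0 deg 0.0
```

```bash
python3 - <<'E'
from sim import *
s,p,R=st(); q=s['qpos']
Rg=Rt(36.6,-6.2)@np.diag([-1,1,-1])
W=[[.48,0,.36],[.5,0,.28],[.52,-.06,.28],[.51,-.135,.265],[.558,-.14,.2]]
q=sim(q,W,Rg)
print();sim(q,[[.558,-.14,.32],[.5,-.1,.37],[.5,.1,.37],[.54,.213,.3],[.613,.223,.19],[.5,.2,.3]],Rg)
to(W[0],True)
E
```

```text
[0.48, 0, 0.36] q [-0.01 -0.17 -0.11  2.28  0.2   0.4   1.18] err mm 0.0 deg 0.0
[0.5, 0, 0.28] q [ 0.57  0.02 -0.7   2.35  0.65  0.18  0.74] err mm 0.1 deg 0.0
[0.52, -0.06, 0.28] q [ 1.14  0.13 -1.14  2.31  0.71  0.18  0.84] err mm 0.0 deg 0.0
[0.51, -0.135, 0.265] q [ 1.41  0.28 -1.27  2.31  0.93  0.18  0.83] err mm 0.0 deg 0.0
[0.558, -0.14, 0.2] q [ 1.04  0.49 -0.95  2.25  1.81  0.25  0.02] err mm 0.0 deg 0.0

[0.558, -0.14, 0.32] q [ 1.47  0.41 -1.47  2.15  0.94  0.43  0.85] err mm 0.0 deg 0.0
[0.5, -0.1, 0.37] q [ 1.37 -0.26 -1.03  2.21 -0.76  0.54  2.31] err mm 0.0 deg 0.0
[0.5, 0.1, 0.37] q [ 0.91 -0.27 -1.15  2.19 -0.1   0.45  1.23] err mm 0.0 deg 0.0
[0.54, 0.213, 0.3] q [ 0.97 -0.28 -1.43  2.19  0.13  0.44  0.83] err mm 80.6 deg 0.1
[0.613, 0.223, 0.19] q [ 1.02 -0.28 -1.43  2.27  0.09  0.35  0.91] err mm 201.1 deg 0.1
[0.5, 0.2, 0.3] q [ 0.94 -0.28 -1.43  2.23  0.18  0.41  0.75] err mm 48.0 deg 0.1
shift mm [0.48, 0, 0.36] -> [ 4.5 90.3 -9.1]
```

```bash

python3 -m crank '[{"hand":0.3,"dx":1,"dy":30,"dz":-3,"yaw":0},{"hand":0.3,"dx":3,"dy":60,"dz":-6,"yaw":0},{"hand":0.3,"dx":5,"dy":90,"dz":-9,"yaw":0},{"hand":0.3,"dx":5,"dy":90,"dz":-9,"yaw":0}]' 40; python3 - <<'E'
from sim import *
info()
W=[[.5,0,.28],[.52,-.06,.28],[.51,-.135,.265],[.558,-.14,.2]]
s,p,R=st(); q=s['qpos']
Rg=fk(q,P,S)[1]; sim(q,W,Rg)
to(W[0],True)
E
```

```text
clock: 15.87
position: [0.4921, -0.0009, 0.3408]
tool_rot: [-2.204, -0.003, 1.458]
force: [-1.2, 0.6, -2.4]
grip_width: 0.0598
t 15.87 q [-0.0608 -0.0845 -0.1888  2.272   0.5212  0.4007  0.7779] w 0.0598 F [-1.2287  0.6039 -2.3913]
tcp [ 0.4921 -0.0009  0.3408] grasp [0.481  0.0004 0.3561] 
x [0.1123 0.9937 0.003 ] y [ 0.5882 -0.0641 -0.8062] z [-0.8009  0.0923 -0.5917] tilt 36.275091897220584 az -6.217077974662533
[0.5, 0, 0.28] q [ 0.    0.02 -0.16  2.34  0.78  0.23  0.58] err mm 0.0 deg 0.0
[0.52, -0.06, 0.28] q [ 0.71  0.07 -0.72  2.3   0.62  0.18  0.89] err mm 0.0 deg 0.0
[0.51, -0.135, 0.265] q [ 1.33  0.23 -1.19  2.31  0.95  0.18  0.78] err mm 0.0 deg 0.0
[0.558, -0.14, 0.2] q [ 0.95  0.45 -0.87  2.25  1.81  0.26 -0.02] err mm 0.0 deg 0.0
shift mm [0.5, 0, 0.28] -> [ 1.6 72.5 29.7]
```

```bash

python3 -m crank '[{"hand":0.3,"dx":0,"dy":25,"dz":10,"yaw":0},{"hand":0.3,"dx":1,"dy":50,"dz":20,"yaw":0},{"hand":0.3,"dx":1,"dy":73,"dz":30,"yaw":0},{"hand":0.3,"dx":1,"dy":73,"dz":30,"yaw":0}]' 40; python3 - <<'E'
from sim import *
info()
W=[[.52,-.06,.28],[.51,-.135,.265],[.558,-.14,.2]]
s,p,R=st(); q=s['qpos']
Rg=fk(q,P,S)[1]; sim(q,W,Rg)
to(W[0],True)
to(W[1],True)
E
```

```text
clock: 16.2
position: [0.5104, -0.0014, 0.2675]
tool_rot: [-2.208, -0.004, 1.459]
force: [1.0, -0.7, 0.4]
grip_width: 0.0599
t 16.2 q [-0.0459  0.0749 -0.2122  2.3515  1.127   0.2515  0.1618] w 0.0599 F [ 0.9961 -0.6971  0.4243]
tcp [ 0.5104 -0.0014  0.2675] grasp [ 0.4991 -0.0002  0.2828] 
x [0.1117 0.9937 0.0036] y [ 0.5915 -0.0636 -0.8038] z [-0.7985  0.0919 -0.5949] tilt 36.505997194351046 az -6.1332007963202235
[0.52, -0.06, 0.28] q [ 0.8   0.08 -0.8   2.31  0.68  0.18  0.84] err mm 0.0 deg 0.0
[0.51, -0.135, 0.265] q [ 1.34  0.23 -1.2   2.31  0.99  0.18  0.74] err mm 0.0 deg 0.0
[0.558, -0.14, 0.2] q [ 0.96  0.45 -0.88  2.25  1.83  0.27 -0.04] err mm 0.0 deg 0.0
shift mm [0.52, -0.06, 0.28] -> [-57.1  18.4 -20.5]
shift mm [0.51, -0.135, 0.265] -> [-132.8   29.3  -10.5]
```

```bash

python3 -m crank '[{"hand":0.3,"dx":-19,"dy":6,"dz":-7,"yaw":0},{"hand":0.3,"dx":-38,"dy":12,"dz":-14,"yaw":0},{"hand":0.3,"dx":-57,"dy":18,"dz":-20,"yaw":0},{"hand":0.3,"dx":-76,"dy":21,"dz":-18,"yaw":0},{"hand":0.3,"dx":-95,"dy":24,"dz":-15,"yaw":0},{"hand":0.3,"dx":-114,"dy":27,"dz":-12,"yaw":0},{"hand":0.3,"dx":-133,"dy":29,"dz":-10,"yaw":0},{"hand":0.3,"dx":-133,"dy":29,"dz":-10,"yaw":0}]' 40; python3 - <<'E'
from sim import *
info()
W=[[.558,-.14,.2]]
s,p,R=st(); q=s['qpos']
Rg=fk(q,P,S)[1]; sim(q,W,Rg)
to(W[0],True)
E
```

```text
clock: 16.87
position: [0.5242, -0.1068, 0.2517]
tool_rot: [-2.198, 0.004, 1.461]
force: [-0.2, -0.2, -0.4]
grip_width: 0.0599
t 16.87 q [ 0.7234  0.1907 -0.7146  2.2948  1.16    0.1721  0.4174] w 0.0599 F [-0.1612 -0.1883 -0.4311]
tcp [ 0.5242 -0.1068  0.2517] grasp [ 0.5131 -0.1055  0.2671] 
x [ 0.1096  0.994  -0.0036] y [ 0.5829 -0.0672 -0.8098] z [-0.8051  0.0867 -0.5868] tilt 35.92839068492861 az -6.57751484684078
[0.558, -0.14, 0.2] q [ 0.84  0.4  -0.72  2.24  1.81  0.19 -0.05] err mm 0.0 deg 0.0
shift mm [0.558, -0.14, 0.2] -> [-29.1  82.8   0.3]
```

```bash

python3 -m crank '[{"hand":0.3,"dx":-15,"dy":5,"dz":0,"yaw":0},{"hand":0.3,"dx":-29,"dy":10,"dz":0,"yaw":0},{"hand":0.3,"dx":-29,"dy":10,"dz":0,"yaw":0},{"hand":0.3,"dx":-29,"dy":10,"dz":0,"yaw":0}]' 40; python3 - <<'E'
from sim import *
info()
W=[[.558,-.14,.2]]
s,p,R=st(); q=s['qpos']
Rg=fk(q,P,S)[1]; sim(q,W,Rg)
to(W[0],True)
E
```

```text
clock: 17.2
position: [0.5269, -0.1367, 0.2435]
tool_rot: [-2.197, 0.003, 1.459]
force: [-0.7, 0.1, 0.3]
grip_width: 0.0598
t 17.2 q [ 0.8668  0.2437 -0.7995  2.2777  1.2328  0.1701  0.423 ] w 0.0598 F [-0.7234  0.136   0.2767]
tcp [ 0.5269 -0.1367  0.2435] grasp [ 0.5158 -0.1354  0.2589] 
x [ 0.1118  0.9937 -0.0029] y [ 0.5823 -0.0679 -0.8101] z [-0.8052  0.0889 -0.5862] tilt 35.8915917291037 az -6.651210307448055
[0.558, -0.14, 0.2] q [ 0.86  0.41 -0.75  2.24  1.79  0.21 -0.03] err mm 0.0 deg 0.0
shift mm [0.558, -0.14, 0.2] -> [ 0.3 72.6  0.2]
```

```bash

python3 -m crank '[{"hand":0.3,"dx":0,"dy":15,"dz":0,"yaw":0},{"hand":0.3,"dx":0,"dy":30,"dz":0,"yaw":0},{"hand":0.3,"dx":0,"dy":45,"dz":1,"yaw":0},{"hand":0.3,"dx":0,"dy":60,"dz":2,"yaw":0},{"hand":0.3,"dx":0,"dy":75,"dz":3,"yaw":0},{"hand":0.3,"dx":0,"dy":75,"dz":3,"yaw":0}]' 40; python3 - <<'E'
from sim import *
import pickle
info()
to([.558,-.14,.195],True)
ci=bot.camera_info("wrist"); I=bot.grab_frame("wrist"); cv2.imwrite("pics/w2.png",I[:,:,::-1]); pickle.dump(ci,open("w2.pkl","wb"))
C=cam(0,ci)
s,p,R=st(); print(proj(C,[.558,-.14,.217]),proj(C,p),proj(C,p-.019*R[:,1]))
E
```

```text
clock: 17.7
position: [0.5694, -0.1391, 0.1798]
tool_rot: [-2.196, 0.002, 1.463]
force: [-1.6, -0.1, -0.4]
grip_width: 0.0596
t 17.7 q [ 0.7995  0.4631 -0.8021  2.2438  1.8685  0.3108 -0.1573] w 0.0596 F [-1.5724 -0.1014 -0.4083]
tcp [ 0.5694 -0.1391  0.1798] grasp [ 0.5583 -0.1378  0.1952] 
x [ 0.1077  0.9942 -0.0021] y [ 0.5819 -0.0647 -0.8107] z [-0.8061  0.086  -0.5855] tilt 35.837002755674945 az -6.348804580661478
shift mm [0.558, -0.14, 0.195] -> [-2.2  0.1  0.2]
[315.8133 335.0608] [320.7262 264.8017] [320.8936 285.8981]
```

View pics/w2.png

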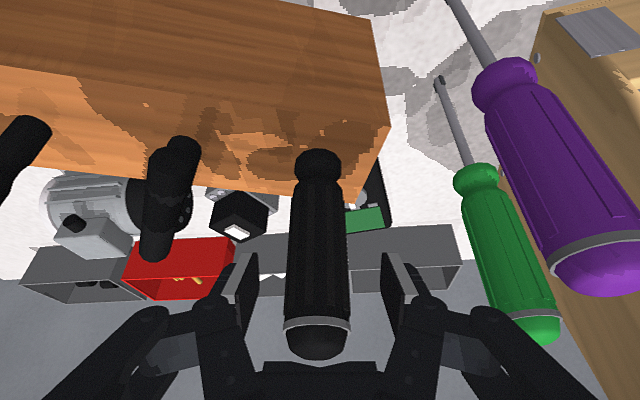

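The driver's grip stands centred between the pads, top at (318,340) and pads at rows 255–290. Closing.

```bash

python3 -m crank '[{"hand":0.5,"dx":-2,"dy":0,"dz":0,"yaw":0},{"hand":0.7,"dx":-2,"dy":0,"dz":0,"yaw":0},{"hand":1,"dx":-2,"dy":0,"dz":0,"yaw":0},{"hand":1,"dx":-2,"dy":0,"dz":0,"yaw":0},{"hand":1,"dx":-2,"dy":0,"dz":0,"yaw":0},{"hand":1,"dx":-2,"dy":0,"dz":0,"yaw":0}]' 40; python3 - <<'E'
from sim import *
info()
s,p,R=st(); q=s['qpos']; Rg=fk(q,P,S)[1]; q=sim(q,[[.558,-.14,.25],[.558,-.14,.295],[.52,-.137,.295]],Rg)
lin([0,0,50])
for W in ([[.558,-.1,.36],[.56,.1,.36],[.54,.213,.3],[.613,.223,.195]],[[.6,-.12,.4],[.62,.0,.42],[.58,.1,.4],[.54,.213,.32],[.613,.223,.195]]): print(); sim(q,W,Rg)
E
```

```text
clock: 18.25
position: [0.5697, -0.1424, 0.1828]
tool_rot: [-2.2, 0.005, 1.462]
force: [-3.8, 0.6, 8.1]
grip_width: 0.0271
t 18.25 q [ 0.8048  0.4572 -0.7997  2.2422  1.8672  0.305  -0.1518] w 0.0271 F [-3.7881  0.6342  8.0616]
tcp [ 0.5697 -0.1424  0.1828] grasp [ 0.5586 -0.1412  0.1981] 
x [ 0.1089  0.994  -0.0046] y [ 0.5849 -0.0678 -0.8083] z [-0.8038  0.0854 -0.5888] tilt 36.07279741476164 az -6.613015290757197
[0.558, -0.14, 0.25] q [ 1.    0.32 -0.91  2.21  1.17  0.21  0.57] err mm 0.0 deg 0.0
[0.558, -0.14, 0.295] q [ 1.27  0.3  -1.21  2.17  0.9   0.33  0.84] err mm 0.0 deg 0.0
[0.52, -0.137, 0.295] q [ 1.5   0.25 -1.4   2.25  0.81  0.29  0.92] err mm 0.0 deg 0.0
world mm [0, 0, 50] -> tool [ -0.2 -40.4 -29.4]

[0.558, -0.1, 0.36] q [ 1.49  0.12 -1.47  2.11  0.39  0.41  1.22] err mm 0.0 deg 0.0
[0.56, 0.1, 0.36] q [ 0.74  0.15 -1.24  2.07  0.86  0.64  0.39] err mm 0.0 deg 0.0
[0.54, 0.213, 0.3] q [ 0.23  0.36 -1.07  2.07  1.21  0.84 -0.12] err mm 0.0 deg 0.0
[0.613, 0.223, 0.195] q [ 0.06  0.65 -0.87  1.98  1.54  0.85 -0.33] err mm 0.0 deg 0.0

[0.6, -0.12, 0.4] q [ 1.38  0.3  -1.46  1.96  0.67  0.59  1.03] err mm 0.0 deg 0.0
[0.62, 0.0, 0.42] q [ 1.02  0.23 -1.33  1.9   0.71  0.68  0.78] err mm 0.0 deg 0.0
[0.58, 0.1, 0.4] q [ 0.8   0.16 -1.29  1.98  0.77  0.71  0.52] err mm 0.0 deg 0.0
[0.54, 0.213, 0.32] q [ 0.26  0.33 -1.1   2.05  1.15  0.85 -0.06] err mm 0.0 deg 0.0
[0.613, 0.223, 0.195] q [ 0.06  0.65 -0.86  1.98  1.54  0.85 -0.33] err mm 0.0 deg 0.0
```

Holding at 27 mm. Lifting 97 mm, leaving about 13 mm of blade in the bore to pivot against.

```bash

python3 -m crank '[{"hand":1,"dx":0,"dy":-13,"dz":-9,"yaw":0},{"hand":1,"dx":0,"dy":-26,"dz":-19,"yaw":0},{"hand":1,"dx":0,"dy":-39,"dz":-28,"yaw":0},{"hand":1,"dx":0,"dy":-52,"dz":-38,"yaw":0},{"hand":1,"dx":0,"dy":-65,"dz":-47,"yaw":0},{"hand":1,"dx":0,"dy":-78,"dz":-57,"yaw":0},{"hand":1,"dx":0,"dy":-78,"dz":-57,"yaw":0}]' 40; python3 - <<'E'
from sim import *
import pickle
info()
to([.5585,-.141,.295],True); to([.495,-.134,.287],True)
s,p,R=st(); q=s['qpos']; Rg=fk(q,P,S)[1]
q=sim(q,[[.495,-.134,.287]],Rg)
ci=bot.camera_info("wrist"); I=bot.grab_frame("wrist"); cv2.imwrite("pics/w3.png",I[:,:,::-1])
cv2.imwrite("pics/s3.png",cv2.resize(bot.grab_frame("scene")[100:300,180:400,::-1],None,fx=2.7,fy=2.7))
E
```

```text
clock: 18.83
position: [0.5704, -0.1418, 0.282]
tool_rot: [-2.202, 0.004, 1.462]
force: [0.8, -0.2, -0.8]
grip_width: 0.0267
t 18.83 q [ 0.9575  0.2744 -0.9293  2.1394  0.8637  0.2852  0.8109] w 0.0267 F [ 0.82   -0.158  -0.7785]
tcp [ 0.5704 -0.1418  0.282 ] grasp [ 0.5593 -0.1405  0.2973] 
x [ 0.1085  0.9941 -0.0037] y [ 0.5864 -0.067  -0.8072] z [-0.8027  0.0855 -0.5902] tilt 36.173970613517845 az -6.5170332467232575
shift mm [0.5585, -0.141, 0.295] -> [-0.6  1.5  2. ]
shift mm [0.495, -0.134, 0.287] -> [ -0.5 -29.8  58.3]
[0.495, -0.134, 0.287] q [ 1.63  0.16 -1.47  2.32  0.55  0.2   1.17] err mm 0.0 deg 0.0
```

View pics/s3.png

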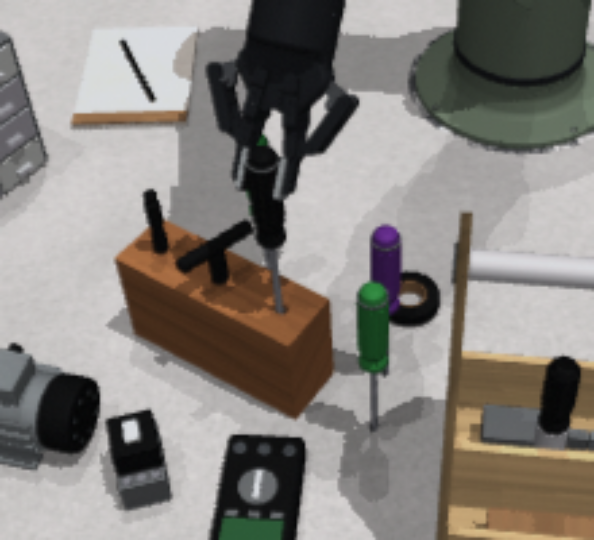

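```bash

python3 -m crank '[{"hand":1,"dx":0,"dy":-7,"dz":11,"yaw":0},{"hand":1,"dx":0,"dy":-14,"dz":22,"yaw":0},{"hand":1,"dx":0,"dy":-19,"dz":33,"yaw":0},{"hand":1,"dx":0,"dy":-24,"dz":44,"yaw":0},{"hand":1,"dx":0,"dy":-29,"dz":56,"yaw":0},{"hand":1,"dx":0,"dy":-34,"dz":66,"yaw":0},{"hand":1,"dx":0,"dy":-34,"dz":66,"yaw":0}]' 25; python3 - <<'E'
from sim import *
info()
cv2.imwrite("pics/s4.png",cv2.resize(bot.grab_frame("scene")[100:300,180:400,::-1],None,fx=2.7,fy=2.7))
E
```

```text
clock: 19.52
position: [0.4951, -0.1336, 0.2661]
tool_rot: [-2.198, 0.004, 1.462]
force: [2.1, 1.0, -0.9]
grip_width: 0.0272
t 19.52 q [ 1.1458  0.1732 -1.0524  2.3072  0.8499  0.1732  0.8123] w 0.0272 F [ 2.1462  0.9517 -0.877 ]
tcp [ 0.4951 -0.1336  0.2661] grasp [ 0.484  -0.1324  0.2815] 
x [ 0.1084  0.9941 -0.0039] y [ 0.5827 -0.0668 -0.8099] z [-0.8054  0.0855 -0.5865] tilt 35.91122041138259 az -6.5371467444956535
```

View pics/s4.png

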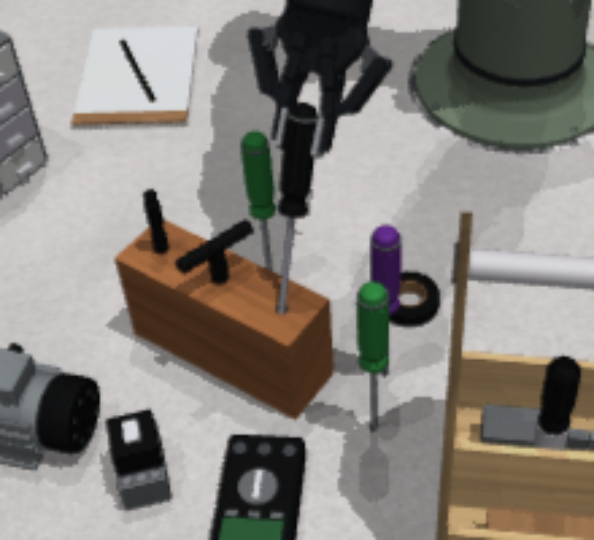

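The screwdriver pivoted in the grip and now leans about 23° towards the robot, blade mouth at (282,308). Next I'll plan the carry.

```bash
python3 - <<'E'
from sim import *
s,p,R=st(); q=s['qpos']; Rg=fk(q,P,S)[1]
a=sim(q,[[.468,-.13,.315],[.49,-.12,.45],[.51,.0,.56],[.50,.2,.55],[.48,.232,.35],[.535,.232,.31],[.613,.223,.21]],Rg)
print();a=sim(q,[[.468,-.13,.315],[.52,-.12,.45],[.55,.0,.56],[.54,.15,.56],[.50,.2,.55],[.48,.232,.35],[.535,.232,.31],[.613,.223,.21]],Rg)
to([.474,-.131,.305],True); to([.52,-.12,.45],True);to([.55,0,.56],True)
E
```

```text
[0.468, -0.13, 0.315] q [ 1.4  -0.18 -1.05  2.33 -0.8   0.38  2.45] err mm 0.0 deg 0.0
[0.49, -0.12, 0.45] q [ 1.06 -0.28 -0.68  2.08 -0.48  0.7   2.08] err mm 0.0 deg 0.0
[0.51, 0.0, 0.56] q [ 0.59 -0.28 -0.57  1.85 -0.1   0.91  1.49] err mm 0.0 deg 0.0
[0.5, 0.2, 0.55] q [ 0.62 -0.23 -1.08  1.76  0.17  0.98  0.89] err mm 0.0 deg 0.0
[0.48, 0.232, 0.35] q [ 0.81 -0.22 -1.44  2.12  0.37  0.62  0.53] err mm 31.1 deg 0.1
[0.535, 0.232, 0.31] q [ 0.89 -0.22 -1.44  2.15  0.33  0.56  0.62] err mm 88.5 deg 0.1
[0.613, 0.223, 0.21] q [ 0.99 -0.22 -1.44  2.23  0.31  0.43  0.71] err mm 194.9 deg 0.1

[0.468, -0.13, 0.315] q [ 1.4  -0.18 -1.05  2.33 -0.8   0.38  2.45] err mm 0.0 deg 0.0
[0.52, -0.12, 0.45] q [ 1.35 -0.28 -0.96  2.03 -0.56  0.71  2.13] err mm 0.0 deg 0.0
[0.55, 0.0, 0.56] q [ 1.04 -0.28 -0.93  1.78 -0.24  0.91  1.6 ] err mm 0.0 deg 0.0
[0.54, 0.15, 0.56] q [ 0.92 -0.28 -1.17  1.72 -0.01  0.95  1.15] err mm 0.0 deg 0.0
[0.5, 0.2, 0.55] q [ 0.71 -0.28 -1.12  1.76  0.1   0.97  0.96] err mm 0.0 deg 0.0
[0.48, 0.232, 0.35] q [ 0.87 -0.28 -1.47  2.12  0.25  0.6   0.63] err mm 27.3 deg 0.1
[0.535, 0.232, 0.31] q [ 0.95 -0.28 -1.47  2.14  0.21  0.54  0.73] err mm 84.8 deg 0.1
[0.613, 0.223, 0.21] q [ 1.05 -0.28 -1.47  2.22  0.15  0.42  0.85] err mm 191.8 deg 0.1
shift mm [0.474, -0.131, 0.305] -> [  0.6 -25.2  -4.5]
shift mm [0.52, -0.12, 0.45] -> [  16.  -116.4 -125.7]
shift mm [0.55, 0, 0.56] -> [ 138.1 -196.1 -204.1]
```

```bash
python3 - <<'E'
from sim import *
s,p,R=st(); q=s['qpos']; Rg=fk(q,P,S)[1]
E=[[.50,.22,.5],[.48,.232,.35],[.535,.232,.31],[.613,.223,.21]]
for W in ([[.49,-.135,.33],[.56,-.13,.42],[.65,-.05,.5],[.68,.1,.55],[.6,.2,.55]],
          [[.53,-.137,.30],[.57,-.13,.38],[.65,-.05,.5],[.68,.1,.55],[.6,.2,.55]],
          [[.47,-.10,.34],[.47,.0,.44],[.47,.1,.54],[.47,.2,.55]],
          [[.48,-.13,.36],[.40,.0,.5],[.40,.2,.55]]):
    print();sim(q,W+E,Rg)
E
```

```text
[0.49, -0.135, 0.33] q [ 1.52 -0.17 -1.17  2.27 -0.73  0.41  2.37] err mm 0.0 deg 0.0
[0.56, -0.13, 0.42] q [ 1.73 -0.23 -1.37  2.   -0.59  0.63  2.15] err mm 0.0 deg 0.0
[0.65, -0.05, 0.5] q [ 1.69 -0.28 -1.46  1.77 -0.42  0.79  1.81] err mm 35.5 deg 0.1
[0.68, 0.1, 0.55] q [ 1.43 -0.28 -1.46  1.65 -0.18  0.9   1.41] err mm 73.1 deg 0.1
[0.6, 0.2, 0.55] q [ 1.18 -0.28 -1.46  1.66 -0.01  0.94  1.1 ] err mm 36.2 deg 0.2
[0.5, 0.22, 0.5] q [ 0.8  -0.28 -1.28  1.83  0.13  0.88  0.87] err mm 0.0 deg 0.0
[0.48, 0.232, 0.35] q [ 0.88 -0.28 -1.47  2.12  0.26  0.6   0.63] err mm 26.8 deg 0.1
[0.535, 0.232, 0.31] q [ 0.96 -0.28 -1.47  2.14  0.21  0.54  0.73] err mm 84.4 deg 0.1
[0.613, 0.223, 0.21] q [ 1.05 -0.28 -1.47  2.22  0.16  0.42  0.84] err mm 191.4 deg 0.1

[0.53, -0.137, 0.3] q [ 1.42  0.22 -1.32  2.23  0.69  0.28  1.03] err mm 0.0 deg 0.0
[0.57, -0.13, 0.38] q [ 1.52  0.2  -1.48  2.05  0.45  0.48  1.23] err mm 0.0 deg 0.0
[0.65, -0.05, 0.5] q [ 1.08  0.23 -1.31  1.71  0.53  0.81  1.06] err mm 0.0 deg 0.0
[0.68, 0.1, 0.55] q [ 0.57  0.31 -1.17  1.5   0.74  1.06  0.73] err mm 0.0 deg 
[... 986 characters left out ...]
-0.01] err mm 0.0 deg 0.0
[0.613, 0.223, 0.21] q [-0.2   0.5  -0.49  1.98  1.34  0.64 -0.23] err mm 0.0 deg 0.0

[0.48, -0.13, 0.36] q [ 1.43 -0.27 -1.01  2.24 -0.78  0.54  2.4 ] err mm 0.0 deg 0.0
[0.4, 0.0, 0.5] q [-0.04 -0.27 -0.11  2.18  0.21  0.64  1.18] err mm 94.7 deg 0.3
[0.4, 0.2, 0.55] q [-0.64 -0.25 -0.19  1.88  0.49  1.15  0.52] err mm 0.0 deg 0.0
[0.5, 0.22, 0.5] q [-0.59 -0.05 -0.14  1.83  0.55  0.98  0.51] err mm 0.0 deg 0.0
[0.48, 0.232, 0.35] q [-0.63  0.07 -0.17  2.09  0.78  0.73  0.14] err mm 0.0 deg 0.0
[0.535, 0.232, 0.31] q [-0.59  0.2  -0.12  2.04  0.87  0.63  0.1 ] err mm 0.0 deg 0.0
[0.613, 0.223, 0.21] q [-0.59  0.45 -0.    1.98  1.11  0.44 -0.1 ] err mm 0.0 deg 0.0
```

```bash
python3 - <<'E'
from sim import *
s,p,R=st(); q=s['qpos']; Rg=fk(q,P,S)[1]
W=[[.472,-.13,.31],[.465,-.11,.39],[.465,-.04,.45],[.465,.1,.53],[.47,.2,.53],[.48,.232,.35],[.535,.232,.31],[.613,.223,.21]]
sim(q,W,Rg)
for w in W[:3]: to(w,True)
E
```

```text
[0.472, -0.13, 0.31] q [ 1.39 -0.15 -1.06  2.33 -0.75  0.34  2.4 ] err mm 0.0 deg 0.0
[0.465, -0.11, 0.39] q [ 1.   -0.28 -0.66  2.23 -0.54  0.57  2.14] err mm 0.0 deg 0.0
[0.465, -0.04, 0.45] q [ 0.01 -0.28 -0.04  2.14  0.13  0.66  1.35] err mm 3.2 deg 0.1
[0.465, 0.1, 0.53] q [-0.26 -0.26 -0.18  1.94  0.34  0.94  0.88] err mm 0.0 deg 0.0
[0.47, 0.2, 0.53] q [-0.3  -0.14 -0.39  1.84  0.45  1.02  0.61] err mm 0.0 deg 0.0
[0.48, 0.232, 0.35] q [-0.33  0.07 -0.48  2.09  0.81  0.75  0.12] err mm 0.0 deg 0.0
[0.535, 0.232, 0.31] q [-0.33  0.22 -0.43  2.04  0.96  0.68  0.03] err mm 0.0 deg 0.0
[0.613, 0.223, 0.21] q [-0.36  0.47 -0.3   1.98  1.26  0.55 -0.19] err mm 0.0 deg 0.0
shift mm [0.472, -0.13, 0.31] -> [  1.3 -30.4  -5.7]
shift mm [0.465, -0.11, 0.39] -> [  20.2 -100.6  -45.3]
shift mm [0.465, -0.04, 0.45] -> [  89.5 -153.9  -74.5]
```

```bash

python3 -m crank '[{"hand":1,"dx":0,"dy":-10,"dz":-2,"yaw":0},{"hand":1,"dx":1,"dy":-20,"dz":-4,"yaw":0},{"hand":1,"dx":1,"dy":-30,"dz":-6,"yaw":0},{"hand":1,"dx":3,"dy":-47,"dz":-15,"yaw":0},{"hand":1,"dx":8,"dy":-65,"dz":-25,"yaw":0},{"hand":1,"dx":14,"dy":-83,"dz":-35,"yaw":0},{"hand":1,"dx":20,"dy":-100,"dz":-45,"yaw":0},{"hand":1,"dx":20,"dy":-100,"dz":-45,"yaw":0}]' 40; python3 - <<'E'
from sim import *
info()
s,p,R=st(); q=s['qpos']; Rg=fk(q,P,S)[1]
W=[[.465,-.04,.45],[.465,.1,.53],[.47,.2,.53],[.48,.232,.35],[.535,.232,.31],[.613,.223,.21]]
sim(q,W,Rg)
for w in W[:3]: to(w,True)
E
```

```text
clock: 20.23
position: [0.4648, -0.1344, 0.3212]
tool_rot: [-2.151, 0.019, 1.439]
force: [-0.4, 0.1, -2.2]
grip_width: 0.0268
t 20.23 q [ 1.556  -0.0584 -1.2963  2.2416 -0.3005  0.3494  1.9408] w 0.0268 F [-0.4373  0.1411 -2.1692]
tcp [ 0.4648 -0.1344  0.3212] grasp [ 0.4545 -0.1327  0.3371] 
x [ 0.1316  0.9911 -0.0188] y [ 0.5416 -0.0878 -0.836 ] z [-0.8303  0.0998 -0.5484] tilt 33.27637340951797 az -9.207639507964116
[0.465, -0.04, 0.45] q [ 0.36 -0.28 -0.33  2.1  -0.02  0.73  1.47] err mm 0.0 deg 0.0
[0.465, 0.1, 0.53] q [ 0.1  -0.26 -0.46  1.9   0.21  0.98  0.99] err mm 0.0 deg 0.0
[0.47, 0.2, 0.53] q [ 0.08 -0.14 -0.71  1.8   0.36  1.06  0.68] err mm 0.0 deg 0.0
[0.48, 0.232, 0.35] q [ 0.    0.12 -0.84  2.05  0.8   0.83  0.13] err mm 0.0 deg 0.0
[0.535, 0.232, 0.31] q [-0.04  0.28 -0.77  2.    0.98  0.81  0.02] err mm 0.0 deg 0.0
[0.613, 0.223, 0.21] q [-0.11  0.54 -0.62  1.94  1.28  0.73 -0.16] err mm 0.0 deg 0.0
shift mm [0.465, -0.04, 0.45] -> [ 91.2 -96.8 -61.4]
shift mm [0.465, 0.1, 0.53] -> [ 228.4 -176.   -91.3]
shift mm [0.47, 0.2, 0.53] -> [ 328.2 -182.1  -85.4]
```

```bash
python3 - <<'E'
from h import *
to([.465,-.12,.40],True)
E
python3 -m crank '[{"hand":1,"dx":4,"dy":-16,"dz":-14,"yaw":0},{"hand":1,"dx":8,"dy":-32,"dz":-28,"yaw":0},{"hand":1,"dx":12,"dy":-48,"dz":-42,"yaw":0},{"hand":1,"dx":30,"dy":-65,"dz":-48,"yaw":0},{"hand":1,"dx":50,"dy":-80,"dz":-55,"yaw":0},{"hand":1,"dx":70,"dy":-90,"dz":-60,"yaw":0},{"hand":1,"dx":91,"dy":-97,"dz":-61,"yaw":0},{"hand":1,"dx":91,"dy":-97,"dz":-61,"yaw":0}]' 40; python3 - <<'E'
from sim import *
info()
s,p,R=st(); q=s['qpos']; Rg=fk(q,P,S)[1]
W=[[.465,.1,.53],[.47,.2,.53],[.48,.232,.35],[.535,.232,.31],[.613,.223,.21]]
sim(q,W,Rg)
for w in W[:3]: to(w,True)
E
```

```text
shift mm [0.465, -0.12, 0.4] -> [ 12.8 -48.  -41.9]
clock: 20.9
position: [0.4757, -0.037, 0.4354]
tool_rot: [-2.154, 0.021, 1.445]
force: [0.0, 1.6, -1.3]
grip_width: 0.0269
t 20.9 q [ 1.1573 -0.2996 -0.9885  2.0546 -0.3586  0.6873  1.7781] w 0.0269 F [ 0.0142  1.6356 -1.2632]
tcp [ 0.4757 -0.037   0.4354] grasp [ 0.4654 -0.0353  0.4513] 
x [ 0.1257  0.9918 -0.0212] y [ 0.5438 -0.0867 -0.8347] z [-0.8297  0.0934 -0.5503] tilt 33.413915020836576 az -9.062376367488662
[0.465, 0.1, 0.53] q [ 0.23 -0.28 -0.55  1.9   0.15  0.97  1.06] err mm 0.0 deg 0.0
[0.47, 0.2, 0.53] q [ 0.25 -0.17 -0.84  1.8   0.31  1.04  0.73] err mm 0.0 deg 0.0
[0.48, 0.232, 0.35] q [ 0.16  0.15 -1.02  2.05  0.85  0.86  0.09] err mm 0.0 deg 0.0
[0.535, 0.232, 0.31] q [ 0.09  0.33 -0.93  2.    1.05  0.86 -0.02] err mm 0.0 deg 0.0
[0.613, 0.223, 0.21] q [-0.01  0.58 -0.76  1.94  1.35  0.8  -0.18] err mm 0.0 deg 0.0
shift mm [0.465, 0.1, 0.53] -> [132.5 -77.6 -30.4]
shift mm [0.47, 0.2, 0.53] -> [232.3 -83.6 -25.2]
shift mm [0.48, 0.232, 0.35] -> [269.1  69.3  68.6]
```

```bash

python3 -m crank '[{"hand":1,"dx":25,"dy":-15,"dz":-6,"yaw":0},{"hand":1,"dx":50,"dy":-30,"dz":-12,"yaw":0},{"hand":1,"dx":80,"dy":-46,"dz":-18,"yaw":0},{"hand":1,"dx":110,"dy":-62,"dz":-24,"yaw":0},{"hand":1,"dx":140,"dy":-78,"dz":-28,"yaw":0},{"hand":1,"dx":170,"dy":-80,"dz":-27,"yaw":0},{"hand":1,"dx":200,"dy":-82,"dz":-26,"yaw":0},{"hand":1,"dx":232,"dy":-84,"dz":-25,"yaw":0},{"hand":1,"dx":232,"dy":-84,"dz":-25,"yaw":0}]' 40; python3 - <<'E'
from sim import *
info()
s,p,R=st(); q=s['qpos']; Rg=fk(q,P,S)[1]
W=[[.47,.232,.38],[.535,.232,.31],[.613,.223,.21]]
sim(q,W,Rg)
for w in W[:3]: to(w,True)
E
```

```text
clock: 21.65
position: [0.4795, 0.2017, 0.5131]
tool_rot: [-2.152, 0.02, 1.449]
force: [-1.3, -0.3, -1.4]
grip_width: 0.0271
t 21.65 q [ 0.9581 -0.2756 -1.3852  1.7546  0.0773  0.959   0.9394] w 0.0271 F [-1.2876 -0.2918 -1.4494]
tcp [0.4795 0.2017 0.5131] grasp [0.4692 0.2033 0.529 ] 
x [ 0.1211  0.9924 -0.02  ] y [ 0.5434 -0.0831 -0.8354] z [-0.8307  0.0903 -0.5493] tilt 33.34475639762998 az -8.698665170764157
[0.47, 0.232, 0.38] q [ 0.89 -0.28 -1.48  2.04  0.2   0.71  0.69] err mm 11.3 deg 0.1
[0.535, 0.232, 0.31] q [ 0.98 -0.28 -1.48  2.11  0.17  0.6   0.78] err mm 90.1 deg 0.1
[0.613, 0.223, 0.21] q [ 1.06 -0.28 -1.48  2.2   0.12  0.48  0.89] err mm 196.3 deg 0.1
shift mm [0.47, 0.232, 0.38] -> [ 31.6 122.5  83.8]
shift mm [0.535, 0.232, 0.31] -> [ 40.8 216.3  68.2]
shift mm [0.613, 0.223, 0.21] -> [ 43.3 342.9  57.5]
```

```bash
python3 - <<'E'
from sim import *
s,p,R=st(); q=s['qpos']; Rg=fk(q,P,S)[1]
E=[[.47,.232,.38],[.535,.232,.31],[.613,.223,.21]]
for W in ([[.40,.2,.54]],[[.42,.15,.52],[.40,.2,.5]],[[.38,.22,.56],[.43,.22,.5]],[[.44,.26,.55]],[[.46,.3,.56],[.45,.23,.5]],[[.42,.08,.55],[.42,.2,.5]]):
    print();sim(q,W+E,Rg)
J=jac(q); Pi=np.linalg.pinv(J)
print("dq per m world xyz, trans\n",Pi[:,:3].T)
E
```

```text
[0.4, 0.2, 0.54] q [-0.1  -0.28 -0.58  1.87  0.3   1.12  0.69] err mm 0.0 deg 0.0
[0.47, 0.232, 0.38] q [-0.07  0.04 -0.75  2.02  0.69  0.85  0.25] err mm 0.0 deg 0.0
[0.535, 0.232, 0.31] q [-0.11  0.26 -0.68  2.    0.95  0.78  0.06] err mm 0.0 deg 0.0
[0.613, 0.223, 0.21] q [-0.17  0.52 -0.54  1.94  1.24  0.68 -0.13] err mm 0.0 deg 0.0

[0.42, 0.15, 0.52] q [-0.21 -0.28 -0.37  1.94  0.33  1.04  0.76] err mm 0.0 deg 0.0
[0.4, 0.2, 0.5] q [-0.23 -0.25 -0.5   1.95  0.38  1.05  0.59] err mm 0.0 deg 0.0
[0.47, 0.232, 0.38] q [-0.21  0.04 -0.6   2.02  0.68  0.84  0.26] err mm 0.0 deg 0.0
[0.535, 0.232, 0.31] q [-0.22  0.24 -0.54  2.    0.9   0.74  0.09] err mm 0.0 deg 0.0
[0.613, 0.223, 0.21] q [-0.27  0.49 -0.41  1.94  1.18  0.62 -0.1 ] err mm 0.0 deg 0.0

[0.38, 0.22, 0.56] q [-0.17 -0.28 -0.58  1.82  0.32  1.2   0.63] err mm 0.0 deg 0.0
[0.43, 0.22, 0.5] q [-0.14 -0.17 -0.61  1.89  0.41  1.05  0.56] err mm 0.0 deg 0.0
[0.47, 0.232, 0.38] q [-0.14  0.04 -0.67  2.02  0.68  0.85  0.25] err mm 0.0 deg 0.0
[0.535, 0.232, 0.31] q [-0.16  0.25 -0.61  2.    0.93  0.76  0.08] err mm 0.0 deg 0.0
[... 790 characters left out ...]
21] q [ 0.99 -0.22 -1.44  2.21  0.25  0.5   0.76] err mm 201.2 deg 0.1

[0.42, 0.08, 0.55] q [-0.43 -0.28 -0.05  1.92  0.37  1.04  0.86] err mm 31.0 deg 0.1
[0.42, 0.2, 0.5] q [-0.48 -0.19 -0.28  1.93  0.46  1.07  0.53] err mm 0.0 deg 0.0
[0.47, 0.232, 0.38] q [-0.47  0.03 -0.32  2.02  0.66  0.84  0.27] err mm 0.0 deg 0.0
[0.535, 0.232, 0.31] q [-0.46  0.22 -0.27  2.    0.82  0.7   0.16] err mm 0.0 deg 0.0
[0.613, 0.223, 0.21] q [-0.47  0.46 -0.16  1.94  1.05  0.53 -0.01] err mm 0.0 deg 0.0
dq per m world xyz, trans
 [[ 6.5218  1.1003 -6.2212 -1.5971  0.829  -0.3427 -0.1357]
 [ 2.8947 -0.6877 -4.0922 -1.17   -0.2808  0.6088 -1.3327]
 [-1.0594  0.2336  1.3668 -1.9614  0.0195  2.1727  0.5607]]
```

Take the route through (.42,.15,.52), then (.40,.20,.50). It unwinds the elbow.

```bash
python3 - <<'E'
from h import *
to([.41,.14,.52],True); to([.40,.2,.5],True)
E
```

```text
shift mm [0.41, 0.14, 0.52] -> [-69.8 -19.4  48.4]
shift mm [0.4, 0.2, 0.5] -> [-11.1 -13.1  73.1]
```

```bash

python3 -m crank '[{"hand":1,"dx":-18,"dy":-5,"dz":12,"yaw":0},{"hand":1,"dx":-36,"dy":-10,"dz":24,"yaw":0},{"hand":1,"dx":-54,"dy":-15,"dz":36,"yaw":0},{"hand":1,"dx":-70,"dy":-19,"dz":48,"yaw":0},{"hand":1,"dx":-70,"dy":-19,"dz":48,"yaw":0},{"hand":1,"dx":-55,"dy":-18,"dz":54,"yaw":0},{"hand":1,"dx":-40,"dy":-16,"dz":60,"yaw":0},{"hand":1,"dx":-25,"dy":-14,"dz":68,"yaw":0},{"hand":1,"dx":-11,"dy":-13,"dz":73,"yaw":0},{"hand":1,"dx":-11,"dy":-13,"dz":73,"yaw":0}]' 40; python3 - <<'E'
from sim import *
info()
s,p,R=st(); q=s['qpos']; Rg=fk(q,P,S)[1]
W=[[.47,.232,.38],[.535,.232,.31],[.613,.223,.21]]
sim(q,W,Rg)
for w in W[:1]: to(w,True)
import pickle
ci=bot.camera_info("wrist"); I=bot.grab_frame("wrist"); cv2.imwrite("pics/w5.png",I[:,:,::-1]); pickle.dump(ci,open("w5.pkl","wb"))
E
```

```text
clock: 22.48
position: [0.4111, 0.193, 0.4835]
tool_rot: [-2.151, 0.02, 1.442]
force: [-1.0, 0.4, -1.6]
grip_width: 0.0274
t 22.48 q [ 0.3934 -0.2681 -1.0114  1.9169  0.2213  0.9653  0.709 ] w 0.0274 F [-1.0335  0.3835 -1.6092]
tcp [0.4111 0.193  0.4835] grasp [0.4008 0.1946 0.4994] 
x [ 0.1286  0.9915 -0.0196] y [ 0.5413 -0.0868 -0.8363] z [-0.8309  0.0969 -0.5479] tilt 33.24782173150918 az -9.10773721350018
[0.47, 0.232, 0.38] q [ 0.5   0.16 -1.41  2.02  0.83  0.95  0.11] err mm 0.0 deg 0.0
[0.535, 0.232, 0.31] q [ 0.23  0.42 -1.15  2.    1.15  0.96 -0.08] err mm 0.0 deg 0.0
[0.613, 0.223, 0.21] q [ 0.11  0.66 -0.94  1.93  1.43  0.91 -0.21] err mm 0.0 deg 0.0
shift mm [0.47, 0.232, 0.38] -> [ 48.3 134.   11.6]
```

View pics/w5.png

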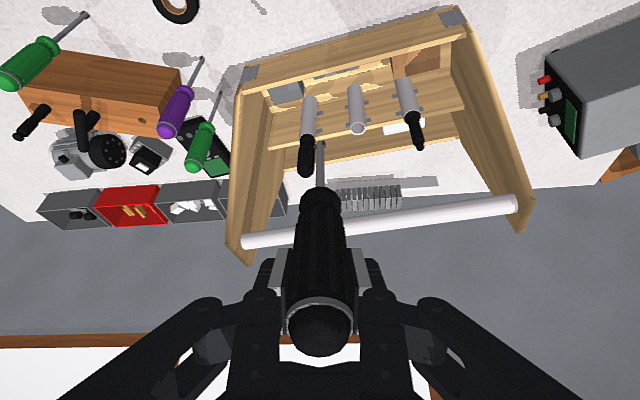

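```bash
python3 - <<'E'
from sim import *
import pickle
I=cv2.imread("pics/w5.png"); cv2.imwrite("pics/w5c.png",cv2.resize(I[70:200,270:430],None,fx=5,fy=4.6,interpolation=cv2.INTER_CUBIC)[:598])
s,p,R=st(); q=s['qpos']; Rg=fk(q,P,S)[1]
E=[[.47,.232,.38],[.535,.232,.31],[.613,.223,.21]]
for W in ([[.39,.14,.5],[.40,.2,.46]],[[.37,.19,.5],[.41,.21,.46]],[[.40,.12,.5],[.40,.2,.46]]):
    print();sim(q,W+E,Rg)
to([.39,.14,.50],True);to([.40,.2,.46],True)
E
```

```text
[0.39, 0.14, 0.5] q [-0.46 -0.27 -0.21  2.03  0.44  1.02  0.61] err mm 25.5 deg 0.8
[0.4, 0.2, 0.46] q [-0.48 -0.2  -0.32  2.02  0.49  1.01  0.44] err mm 0.0 deg 0.0
[0.47, 0.232, 0.38] q [-0.46  0.04 -0.34  2.02  0.66  0.84  0.26] err mm 0.0 deg 0.0
[0.535, 0.232, 0.31] q [-0.44  0.22 -0.29  2.    0.83  0.71  0.15] err mm 0.0 deg 0.0
[0.613, 0.223, 0.21] q [-0.45  0.47 -0.18  1.94  1.05  0.54 -0.02] err mm 0.0 deg 0.0

[0.37, 0.19, 0.5] q [-0.66 -0.27 -0.19  1.99  0.48  1.13  0.45] err mm 0.0 deg 0.0
[0.41, 0.21, 0.46] q [-0.64 -0.16 -0.19  2.    0.53  1.02  0.39] err mm 0.0 deg 0.0
[0.47, 0.232, 0.38] q [-0.62  0.03 -0.18  2.02  0.65  0.84  0.27] err mm 0.0 deg 0.0
[0.535, 0.232, 0.31] q [-0.59  0.22 -0.13  2.    0.78  0.68  0.18] err mm 0.0 deg 0.0
[0.613, 0.223, 0.21] q [-0.57  0.46 -0.02  1.94  0.96  0.49  0.05] err mm 0.0 deg 0.0

[0.4, 0.12, 0.5] q [-0.43 -0.27 -0.16  2.05  0.42  0.96  0.68] err mm 33.2 deg 0.3
[0.4, 0.2, 0.46] q [-0.47 -0.2  -0.33  2.02  0.48  1.01  0.44] err mm 0.0 deg 0.0
[0.47, 0.232, 0.38] q [-0.45  0.04 -0.35  2.02  0.66  0.84  0.26] err mm 0.0 deg 0.0
[0.535, 0.232, 0.31] q [-0.43  0.22 -0.3   2.    0.83  0.71  0.14] err mm 0.0 deg 0.0
[0.613, 0.223, 0.21] q [-0.44  0.47 -0.19  1.94  1.06  0.54 -0.02] err mm 0.0 deg 0.0
shift mm [0.39, 0.14, 0.5] -> [-54.1  -1.8   4. ]
shift mm [0.4, 0.2, 0.46] -> [ 7.5 31.8 23.5]
```

View pics/w5c.png

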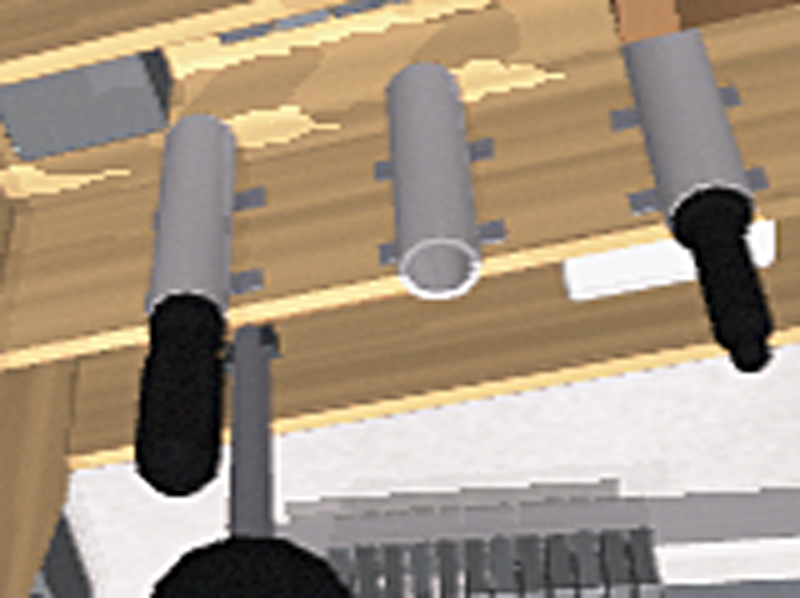

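```bash
python3 - <<'E'
from h import *
import pickle
C=cam(0,pickle.load(open("w5.pkl","rb")));T=cam('top')
m=onz(C,(358.0,128.5),.124); print("mouth wrist",m, tri(C,(358,128.5),T,(234.1,189.3)), tri(C,(358,128.5),cam('scene'),(422.7,260.4)))
s,p,R=st(); g=p-.019*R[:,1]; o,d=ray(C,(320.8,141.3))
b=d@(g-o); k=np.linalg.norm(g-o)**2-.188**2; disc=b*b-k; print("disc",disc)
for sg in(1,-1):
    if disc>0: t=o+d*(b+sg*np.sqrt(disc)); print("tip",t,"rel",t-g,"lean",np.degrees(np.arccos((g-t)[2]/.188)))
to([.37,.18,.5],True);to([.41,.21,.46],True)
E
```

```text
mouth wrist [0.6137 0.2251 0.124 ] (array([0.6131, 0.2233, 0.1236]), np.float64(0.0038799532934157997)) (array([0.6167, 0.2254, 0.1204]), np.float64(0.00043409341994763676))
disc 0.031214660961775234
tip [0.4663 0.1832 0.3235] rel [ 0.065  -0.0099 -0.1761] lean 20.470339313536783
tip [0.2395 0.2164 0.5923] rel [-0.1619  0.0233  0.0927] lean 119.5564087040101
shift mm [0.37, 0.18, 0.5] -> [-17.1 -16.1  24.5]
shift mm [0.41, 0.21, 0.46] -> [18.7 36.3 16.1]
```

```bash

python3 -m crank '[{"hand":1,"dx":-8,"dy":-8,"dz":12,"yaw":0},{"hand":1,"dx":-17,"dy":-16,"dz":24,"yaw":0},{"hand":1,"dx":-17,"dy":-16,"dz":30,"yaw":0},{"hand":1,"dx":-17,"dy":-16,"dz":30,"yaw":0},{"hand":1,"dx":-8,"dy":-4,"dz":26,"yaw":0},{"hand":1,"dx":0,"dy":8,"dz":23,"yaw":0},{"hand":1,"dx":9,"dy":22,"dz":19,"yaw":0},{"hand":1,"dx":19,"dy":36,"dz":16,"yaw":0},{"hand":1,"dx":19,"dy":36,"dz":16,"yaw":0}]' 40; python3 - <<'E'
from sim import *
info()
s,p,R=st(); q=s['qpos']; Rg=fk(q,P,S)[1]
W=[[.47,.232,.38],[.50,.234,.325],[.55,.234,.30],[.613,.223,.21]]
sim(q,W,Rg)
for w in W: to(w,True)
E
```

```text
clock: 23.28
position: [0.4221, 0.2078, 0.4427]
tool_rot: [-2.148, 0.02, 1.438]
force: [0.6, -0.7, -1.7]
grip_width: 0.0269
t 23.28 q [ 0.1469 -0.1313 -0.9429  1.9697  0.4487  0.9553  0.4265] w 0.0269 F [ 0.622  -0.7316 -1.7454]
tcp [0.4221 0.2078 0.4427] grasp [0.4118 0.2095 0.4586] 
x [ 0.1324  0.991  -0.0197] y [ 0.5385 -0.0886 -0.8379] z [-0.8322  0.1003 -0.5454] tilt 33.07642721798225 az -9.341228304402057
[0.47, 0.232, 0.38] q [ 0.16  0.06 -0.99  2.02  0.71  0.87  0.22] err mm 0.0 deg 0.0
[0.5, 0.234, 0.325] q [ 0.08  0.23 -0.94  2.04  0.94  0.85  0.02] err mm 0.0 deg 0.0
[0.55, 0.234, 0.3] q [ 0.04  0.36 -0.88  1.98  1.07  0.85 -0.02] err mm 0.0 deg 0.0
[0.613, 0.223, 0.21] q [-0.03  0.57 -0.73  1.93  1.32  0.78 -0.17] err mm 0.0 deg 0.0
shift mm [0.47, 0.232, 0.38] -> [31.5 95.2 -3.3]
shift mm [0.5, 0.234, 0.325] -> [ 38.6 157.3   2. ]
shift mm [0.55, 0.234, 0.3] -> [ 45.7 205.1 -26. ]
shift mm [0.613, 0.223, 0.21] -> [ 44.9 315.5 -30.4]
```

```bash
python3 - <<'E'
from h import *
to([.5135,.2295,.316],True)
E
```

```text
shift mm [0.5135, 0.2295, 0.316] -> [ 36.1 172.5  -4.8]
```

```bash

python3 -m crank '[{"hand":1,"dx":5,"dy":22,"dz":0,"yaw":0},{"hand":1,"dx":9,"dy":44,"dz":-1,"yaw":0},{"hand":1,"dx":14,"dy":66,"dz":-2,"yaw":0},{"hand":1,"dx":18,"dy":88,"dz":-2,"yaw":0},{"hand":1,"dx":23,"dy":110,"dz":-3,"yaw":0},{"hand":1,"dx":28,"dy":132,"dz":-4,"yaw":0},{"hand":1,"dx":32,"dy":154,"dz":-4,"yaw":0},{"hand":1,"dx":36,"dy":172,"dz":-5,"yaw":0},{"hand":1,"dx":36,"dy":172,"dz":-5,"yaw":0}]' 40; python3 - <<'E'
from sim import *
import pickle
info()
ci=bot.camera_info("wrist"); I=bot.grab_frame("wrist"); cv2.imwrite("pics/w6.png",I[:,:,::-1]); pickle.dump(ci,open("w6.pkl","wb"))
I=bot.grab_frame("scene"); cv2.imwrite("pics/s6.png",cv2.resize(I[130:300,330:560,::-1],None,fx=3.4,fy=3.4,interpolation=cv2.INTER_CUBIC))
E
```

```text
clock: 24.03
position: [0.5235, 0.2262, 0.2995]
tool_rot: [-2.146, 0.022, 1.437]
force: [-0.4, -2.0, -2.2]
grip_width: 0.0269
t 24.03 q [ 0.0256  0.3033 -0.9537  2.0278  1.0249  0.8985 -0.0865] w 0.0269 F [-0.3643 -1.9932 -2.2251]
tcp [0.5235 0.2262 0.2995] grasp [0.5133 0.2279 0.3155] 
x [ 0.1338  0.9908 -0.0221] y [ 0.537  -0.0912 -0.8386] z [-0.8329  0.1003 -0.5443] tilt 33.00493417989978 az -9.639277800858368
```

View pics/w6.png

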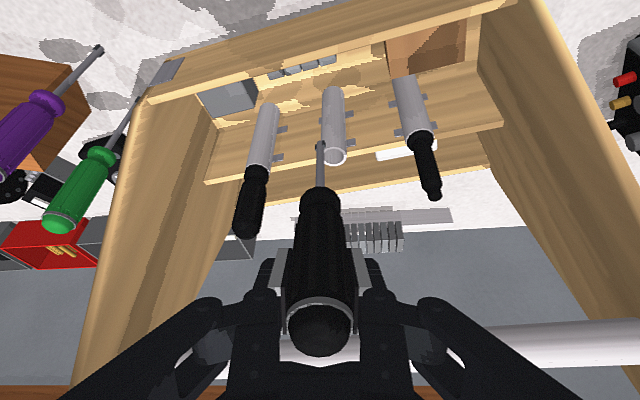

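View pics/s6.png

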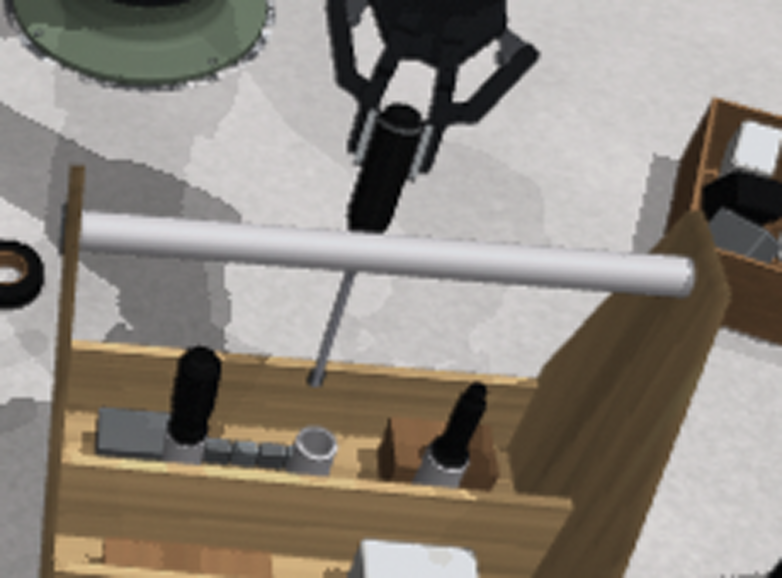

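```bash
python3 - <<'E'
from h import *
import pickle
C=cam(0,pickle.load(open("w6.pkl","rb")));T=cam('top');Sc=cam('scene')
I=cv2.imread("pics/w6.png"); cv2.imwrite("pics/w6c.png",cv2.resize(I[125:185,290:370],None,fx=9,fy=9,interpolation=cv2.INTER_CUBIC))
s,p,R=st(); g=p-.019*R[:,1]; o,d=ray(C,(320.2,142.5))
b=d@(g-o); k=np.linalg.norm(g-o)**2-.188**2; t=o+d*(b+np.sqrt(b*b-k)); print("tip",t,"rel",t-g, tri(C,(320.2,142.5),Sc,(422.9,241.8)))
print("mouth",onz(C,(334.2,156),.124),tri(C,(334.2,156),Sc,(422.4,260.6)))
E
```

```text
tip [0.5768 0.2154 0.1423] rel [ 0.0647 -0.0137 -0.176 ] (array([0.5778, 0.2169, 0.1413]), np.float64(0.003452498043715164))
mouth [0.6125 0.2254 0.124 ] (array([0.6167, 0.2251, 0.1194]), np.float64(2.932762931935149e-05))
```

View pics/w6c.png

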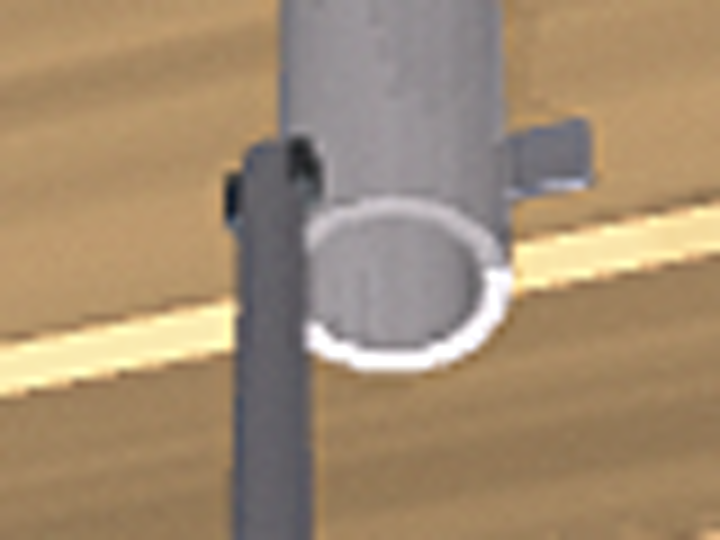

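```bash
python3 - <<'E'
from h import *
lin([36,9.5,-8]); info()
E
```

```text
world mm [36, 9.5, -8] -> tool [ 14.3  25.3 -24.6]
t 24.13 q [ 0.0267  0.2974 -0.957   2.0273  1.0208  0.899  -0.0839] w 0.0271 F [-0.2004  0.2384 -0.7128]
tcp [0.5224 0.2273 0.3024] grasp [0.5121 0.229  0.3183] 
x [ 0.1323  0.991  -0.0207] y [ 0.5396 -0.0895 -0.8371] z [-0.8314  0.0996 -0.5466] tilt 33.162393699678525 az -9.416957591582651
```

```bash

python3 -m crank '[{"hand":1,"dx":3,"dy":5,"dz":-5,"yaw":0},{"hand":1,"dx":6,"dy":10,"dz":-10,"yaw":0},{"hand":1,"dx":9,"dy":15,"dz":-15,"yaw":0},{"hand":1,"dx":12,"dy":20,"dz":-20,"yaw":0},{"hand":1,"dx":14,"dy":25,"dz":-25,"yaw":0},{"hand":1,"dx":14,"dy":25,"dz":-25,"yaw":0}]' 40; python3 - <<'E'
from h import *
import pickle
info()
ci=bot.camera_info("wrist"); I=bot.grab_frame("wrist"); cv2.imwrite("pics/w7.png",I[:,:,::-1]); pickle.dump(ci,open("w7.pkl","wb"))
J=bot.grab_frame("scene")[:,:,::-1]; cv2.imwrite("pics/s7f.png",J)
a=cv2.resize(I[125:205,290:370,::-1],(400,400),interpolation=cv2.INTER_CUBIC); b=cv2.resize(J[200:280,380:460],(400,400),interpolation=cv2.INTER_CUBIC)
cv2.imwrite("pics/c7.png",np.hstack([a,b]))
E
```

```text
clock: 24.63
position: [0.5595, 0.2372, 0.2948]
tool_rot: [-2.151, 0.02, 1.438]
force: [-0.5, -0.0, -1.3]
grip_width: 0.0269
t 24.63 q [ 0.0029  0.374  -0.9262  1.9587  1.0727  0.9209 -0.0762] w 0.0269 F [-0.5246 -0.0146 -1.3127]
tcp [0.5595 0.2372 0.2948] grasp [0.5492 0.2389 0.3107] 
x [ 0.1321  0.991  -0.0201] y [ 0.5408 -0.0891 -0.8364] z [-0.8307  0.0996 -0.5477] tilt 33.23330284157702 az -9.353539046297554
```

View pics/c7.png

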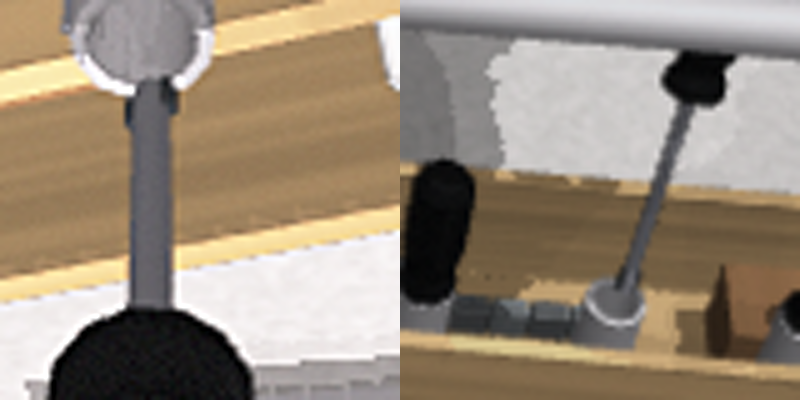

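```bash
python3 - <<'E'
from h import *
import pickle
C=cam(0,pickle.load(open("w7.pkl","rb")));Sc=cam('scene')
s,p,R=st(); g=p-.019*R[:,1]; o,d=ray(C,(320.5,142))
b=d@(g-o); k=np.linalg.norm(g-o)**2-.188**2; t=o+d*(b+np.sqrt(b*b-k)); print("tip",t,"rel",t-g)
m=onz(C,(318.6,132.4),.124); print("mouth",m)
ts=(380+(625-400)/5,200+285/5); ms=(380+(613-400)/5,200+302/5); print("scene tip",ts,"on ray at z",onz(Sc,ts,t[2]),"mouth",onz(Sc,ms,.124), tri(C,(320.5,142),Sc,ts),tri(C,(318.6,132.4),Sc,ms))
print("tip px minus mouth in scene",np.subtract(ts,ms),"pred",proj(Sc,t)-proj(Sc,m))
E
```

```text
tip [0.6148 0.2268 0.1355] rel [ 0.0668 -0.0122 -0.1753]
mouth [0.6123 0.225  0.124 ]
scene tip (425.0, 257.0) on ray at z [0.6167 0.2282 0.1355] mouth [0.6194 0.225  0.124 ] (array([0.6158, 0.2275, 0.1345]), np.float64(0.0017044458555799775)) (array([0.616 , 0.2249, 0.1195]), np.float64(0.0010887017762195692))
tip px minus mouth in scene [ 2.4 -3.4] pred [ 1.5539 -1.736 ]
```

The tip is over the mouth, about 2 mm off centre and 10 mm above the rim, with the blade leaning about 20°. Starting it in.

```bash
python3 - <<'E'
from h import *
lin([0,-2,-22])
E
python3 -m crank '[{"hand":1,"dx":-1,"dy":5,"dz":3,"yaw":0},{"hand":1,"dx":-1,"dy":9,"dz":6,"yaw":0},{"hand":1,"dx":-1,"dy":14,"dz":9,"yaw":0},{"hand":1,"dx":-1,"dy":18,"dz":12,"yaw":0},{"hand":1,"dx":-1,"dy":18,"dz":12,"yaw":0}]' 40; python3 - <<'E'
from h import *
import pickle
info()
ci=bot.camera_info("wrist"); I=bot.grab_frame("wrist"); cv2.imwrite("pics/w8.png",I[:,:,::-1]); pickle.dump(ci,open("w8.pkl","wb"))
J=bot.grab_frame("scene")[:,:,::-1]; cv2.imwrite("pics/s8f.png",J)
a=cv2.resize(I[105:185,280:360,::-1],(400,400),interpolation=cv2.INTER_CUBIC); b=cv2.resize(J[200:280,380:460],(400,400),interpolation=cv2.INTER_CUBIC)
cv2.imwrite("pics/c8.png",np.hstack([a,b]))
E
```

```text
world mm [0, -2, -22] -> tool [-1.5 18.6 11.8]
clock: 25.15
position: [0.5575, 0.2355, 0.2723]
tool_rot: [-2.15, 0.021, 1.439]
force: [-0.1, -0.4, -0.9]
grip_width: 0.0267
t 25.15 q [-0.0168  0.4004 -0.9079  1.9909  1.1267  0.9024 -0.139 ] w 0.0267 F [-0.1446 -0.3826 -0.8856]
tcp [0.5575 0.2355 0.2723] grasp [0.5473 0.2372 0.2882] 
x [ 0.1312  0.9911 -0.0212] y [ 0.5402 -0.0894 -0.8368] z [-0.8313  0.0983 -0.5471] tilt 33.196499107270334 az -9.399336548029865
```

View pics/c8.png

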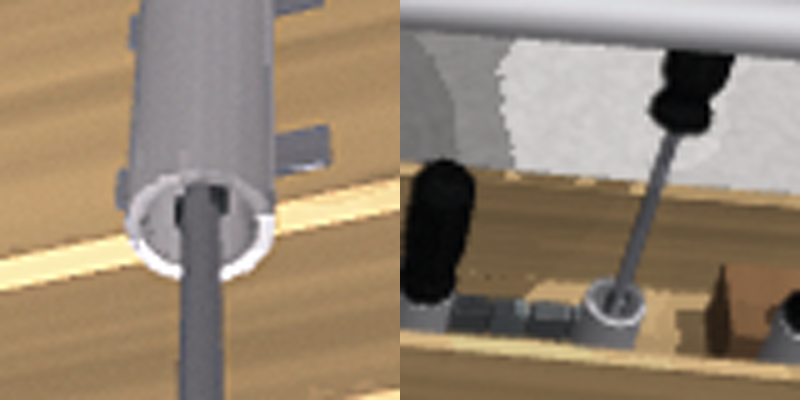

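Blade is in the mouth at a slant: left crop tip (203,195) inside the ring, right crop (620,300) likewise. Contact force is near zero. Next I'll work out the standing-up path.

```bash
cat >> h.py <<'E'
M=np.array([.6128,.2248,.124]); U=np.array([.983,-.18,0])
def wp(x,z): return M+U*x/1000+np.array([0,0,z/1000])
def clr(x,z,t=33.2): t=np.radians(t); return -x*np.cos(t)+(197-z)*np.sin(t)
def wps(L):
    s,p,R=st(); g=p-.019*R[:,1]; v=(g-M)*1000
    print("now x %.1f lat %.1f z %.1f"%(v@U,v@np.array([.18,.983,0]),v[2]),"F",s['force'])
    for x,z in L: print((x,z),(R.T@(wp(x,z)-g)*1000).round(1),"clr %.0f"%clr(x,z))
E
python3 - <<'E'
from sim import *
L=[(-62,148),(-44,136),(-33,123),(-22,106),(-12,92),(3,85),(0,79)]
wps(L)
s,p,R=st(); q=s['qpos']; sim(q,[wp(*l) for l in L],fk(q,P,S)[1])
E
```

```text
now x -66.4 lat 0.8 z 165.2 F [ 0.3042  0.3754 -0.7582]
(-62, 148) [-0.7 16.9  5.7] clr 79
(-44, 136) [-1.4 36.8 -2.7] clr 70
(-33, 123) [-1.6 53.7 -4.8] clr 68
(-22, 106) [-1.8 73.9 -4.7] clr 68
(-12, 92) [-2.  91.1 -5.3] clr 68
(3, 85) [ -2.6 105.2 -14. ] clr 59
(0, 79) [ -2.4 108.6  -8.2] clr 65
[0.5519 0.236  0.272 ] q [ 0.03  0.42 -0.88  2.    1.17  0.85 -0.12] err mm 0.0 deg 0.0
[0.5695 0.2327 0.26  ] q [ 0.02  0.46 -0.85  1.98  1.21  0.84 -0.13] err mm 0.0 deg 0.0
[0.5804 0.2307 0.247 ] q [ 0.01  0.49 -0.83  1.97  1.24  0.83 -0.14] err mm 0.0 deg 0.0
[0.5912 0.2288 0.23  ] q [-0.    0.53 -0.8   1.96  1.29  0.82 -0.17] err mm 0.0 deg 0.0
[0.601 0.227 0.216] q [-0.01  0.57 -0.78  1.95  1.33  0.81 -0.19] err mm 0.0 deg 0.0
[0.6157 0.2243 0.209 ] q [-0.01  0.59 -0.77  1.93  1.35  0.81 -0.18] err mm 0.0 deg 0.0
[0.6128 0.2248 0.203 ] q [-0.02  0.6  -0.76  1.94  1.36  0.8  -0.2 ] err mm 0.0 deg 0.0
```

```bash

python3 -m crank '[{"hand":1,"dx":0,"dy":6,"dz":2,"yaw":0},{"hand":1,"dx":-1,"dy":12,"dz":4,"yaw":0},{"hand":1,"dx":-1,"dy":17,"dz":6,"yaw":0},{"hand":1,"dx":-1,"dy":23,"dz":3,"yaw":0},{"hand":1,"dx":-1,"dy":30,"dz":0,"yaw":0},{"hand":1,"dx":-1,"dy":37,"dz":-3,"yaw":0},{"hand":1,"dx":-1,"dy":37,"dz":-3,"yaw":0}]' 25; python3 - <<'E'
from h import *
import pickle
info(); wps([(-44,136),(-33,123),(-22,106),(-12,92),(3,85),(0,79)])
ci=bot.camera_info("wrist"); I=bot.grab_frame("wrist")
J=bot.grab_frame("scene")[:,:,::-1]
a=cv2.resize(I[65:225,240:400,::-1],(400,400),interpolation=cv2.INTER_CUBIC); b=cv2.resize(J[140:290,350:500],(400,400),interpolation=cv2.INTER_CUBIC)
cv2.imwrite("pics/c9.png",np.hstack([a,b]))
E
```

```text
clock: 25.83
position: [0.5813, 0.2306, 0.2432]
tool_rot: [-2.15, 0.021, 1.438]
force: [-0.8, 0.4, -1.8]
grip_width: 0.0264
t 25.83 q [-0.0283  0.4681 -0.8673  1.9827  1.2102  0.8805 -0.1819] w 0.0264 F [-0.75    0.3527 -1.8463]
tcp [0.5813 0.2306 0.2432] grasp [0.5711 0.2323 0.2591] 
x [ 0.1325  0.991  -0.0206] y [ 0.5402 -0.0896 -0.8367] z [-0.831   0.0997 -0.5472] tilt 33.202401697153995 az -9.413843512315305
now x -42.4 lat -0.1 z 135.1 F [-0.75    0.3527 -1.8463]
(-44, 136) [ 0.2 -1.6  0.8] clr 70
(-33, 123) [-0.1 15.3 -1.3] clr 68
(-22, 106) [-0.3 35.5 -1.2] clr 68
(-12, 92) [-0.5 52.7 -1.8] clr 68
(3, 85) [ -1.   66.7 -10.5] clr 59
(0, 79) [-0.8 70.1 -4.7] clr 65
```

View pics/c9.png

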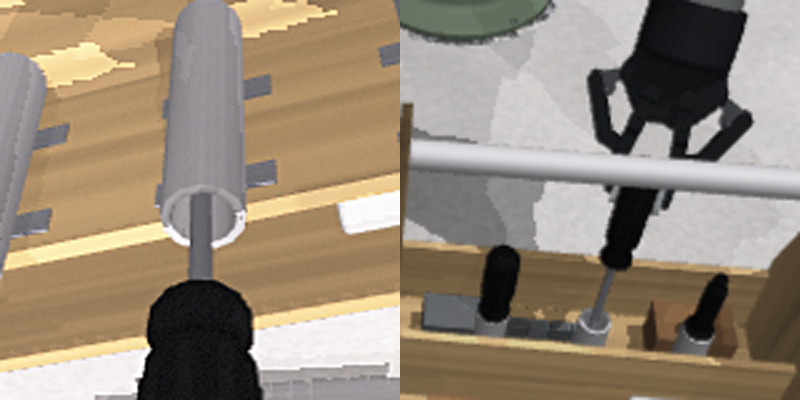

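```bash

python3 -m crank '[{"hand":1,"dx":0,"dy":7,"dz":-1,"yaw":0},{"hand":1,"dx":0,"dy":14,"dz":-1,"yaw":0},{"hand":1,"dx":0,"dy":21,"dz":-1,"yaw":0},{"hand":1,"dx":0,"dy":28,"dz":-1,"yaw":0},{"hand":1,"dx":0,"dy":35,"dz":-1,"yaw":0},{"hand":1,"dx":0,"dy":42,"dz":-1,"yaw":0},{"hand":1,"dx":0,"dy":48,"dz":-2,"yaw":0},{"hand":1,"dx":0,"dy":48,"dz":-2,"yaw":0}]' 25; python3 - <<'E'
from h import *
import pickle
info(); wps([(-22,106),(-12,92),(3,85),(0,79)])
ci=bot.camera_info("wrist"); I=bot.grab_frame("wrist")
J=bot.grab_frame("scene")[:,:,::-1]
a=cv2.resize(I[65:225,240:400,::-1],(400,400),interpolation=cv2.INTER_CUBIC); b=cv2.resize(J[140:290,350:500],(400,400),interpolation=cv2.INTER_CUBIC)
cv2.imwrite("pics/c10.png",np.hstack([a,b]))
E
```

```text
clock: 26.6
position: [0.6084, 0.2263, 0.2039]
tool_rot: [-2.15, 0.021, 1.438]
force: [-1.2, 1.8, -1.9]
grip_width: 0.0269
t 26.6 q [-0.0448  0.5545 -0.8176  1.9683  1.3154  0.8569 -0.2388] w 0.0269 F [-1.1536  1.8018 -1.9336]
tcp [0.6084 0.2263 0.2039] grasp [0.5981 0.228  0.2198] 
x [ 0.1319  0.991  -0.0209] y [ 0.5401 -0.0896 -0.8368] z [-0.8312  0.0991 -0.547 ] tilt 33.192060929037474 az -9.416547680375187
now x -15.0 lat 0.5 z 95.8 F [-1.1536  1.8018 -1.9336]
(-22, 106) [ -0.3 -12.3   0.3] clr 68
(-12, 92) [-0.5  4.9 -0.4] clr 68
(3, 85) [-1.1 18.9 -9.1] clr 59
(0, 79) [-0.8 22.3 -3.3] clr 65
```

View pics/c10.png

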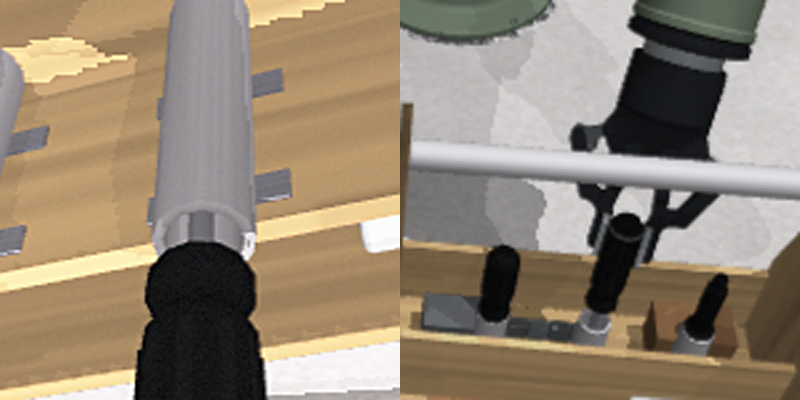

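```bash

python3 -m crank '[{"hand":1,"dx":0,"dy":5,"dz":0,"yaw":0},{"hand":1,"dx":-1,"dy":10,"dz":-2,"yaw":0},{"hand":1,"dx":-1,"dy":15,"dz":-5,"yaw":0},{"hand":1,"dx":-1,"dy":19,"dz":-8,"yaw":0},{"hand":1,"dx":-1,"dy":19,"dz":-8,"yaw":0}]' 25; python3 - <<'E'
from h import *
import pickle
info(); wps([(3,85),(0,82),(0,79)])
ci=bot.camera_info("wrist"); I=bot.grab_frame("wrist")
J=bot.grab_frame("scene")[:,:,::-1]
a=cv2.resize(I[65:225,240:400,::-1],(400,400),interpolation=cv2.INTER_CUBIC); b=cv2.resize(J[200:280,380:460],(400,400),interpolation=cv2.INTER_CUBIC)
cv2.imwrite("pics/c11.png",np.hstack([a,b]))
E
```

```text
clock: 27.12
position: [0.6257, 0.2228, 0.1933]
tool_rot: [-2.151, 0.02, 1.438]
force: [-1.2, 1.6, -1.0]
grip_width: 0.0268
t 27.12 q [-0.041   0.5872 -0.7999  1.9446  1.3436  0.8478 -0.2339] w 0.0268 F [-1.1647  1.5838 -0.9544]
tcp [0.6257 0.2228 0.1933] grasp [0.6154 0.2245 0.2092] 
x [ 0.1323  0.991  -0.0204] y [ 0.541  -0.0894 -0.8363] z [-0.8306  0.0996 -0.5479] tilt 33.25030919687112 az -9.385940426088263
now x 2.6 lat 0.2 z 85.2 F [-1.1647  1.5838 -0.9544]
(3, 85) [-0.2  0.4 -0.2] clr 59
(0, 82) [0.  1.3 3.9] clr 63
(0, 79) [0.1 3.8 5.6] clr 65
```

View pics/c11.png

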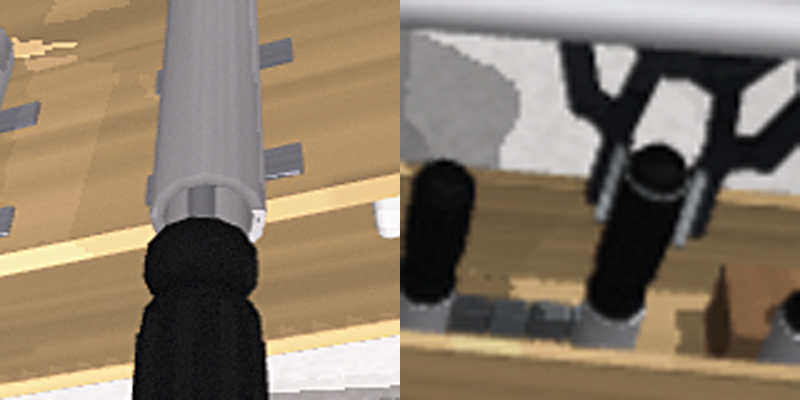

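```bash
python3 - <<'E'
from h import *
Sc=cam('scene')
for z in (.128,.23): 
    u=proj(Sc,[.6155,.2245,z]); print(z,u,((u-[380,200])*5+[400,0]))
I=bot.camera_info  # noqa
from h import *
C=cam('wrist')
for z in (.128,.14,.10): print(proj(C,[.6128,.2248,z]), ((proj(C,[.6128,.2248,z])-[240,65])*2.5))
E
```

```text
0.128 [422.867  258.0785] [614.3349 290.3923]
0.23 [431.4903 231.4532] [657.4514 157.2662]
[323.2632 156.9394] [208.1581 229.8486]
[322.9888 171.1112] [207.4721 265.2779]
[323.8273 127.8113] [209.5683 157.0281]
```

Projection of an upright tool predicts (614,290)→(657,157) in the crop, and I see (615,300)→(658,162). So it stands vertical. Lowering gently to the rim.

```bash

python3 -m crank '[{"hand":1,"dx":1,"dy":1,"dz":2,"yaw":0},{"hand":1,"dx":2,"dy":1,"dz":4,"yaw":0},{"hand":1,"dx":2,"dy":3,"dz":5,"yaw":0},{"hand":1,"dx":2,"dy":4,"dz":6,"yaw":0},{"hand":1,"dx":2,"dy":4,"dz":6,"yaw":0}]' 25; python3 - <<'E'
from h import *
info(); wps([(0,79),(0,76)])
I=bot.grab_frame("wrist")
J=bot.grab_frame("scene")[:,:,::-1]
a=cv2.resize(I[105:185,280:360,::-1],(400,400),interpolation=cv2.INTER_CUBIC); b=cv2.resize(J[200:280,380:460],(400,400),interpolation=cv2.INTER_CUBIC)
cv2.imwrite("pics/c12.png",np.hstack([a,b]))
E
```

```text
clock: 27.63
position: [0.6221, 0.2254, 0.1868]
tool_rot: [-2.151, 0.021, 1.439]
force: [-0.0, 0.1, -1.6]
grip_width: 0.0268
t 27.63 q [-0.0516  0.5948 -0.7961  1.9541  1.3606  0.8485 -0.2592] w 0.0268 F [-0.049   0.0697 -1.5561]
tcp [0.6221 0.2254 0.1868] grasp [0.6118 0.2271 0.2026] 
x [ 0.1313  0.9911 -0.0208] y [ 0.541  -0.0892 -0.8363] z [-0.8307  0.0985 -0.5479] tilt 33.25053970580099 az -9.359033514356211
now x -1.4 lat 2.1 z 78.6 F [-0.049   0.0697 -1.5561]
(0, 79) [-2.2  0.5 -1.3] clr 65
(0, 76) [-2.1  3.   0.4] clr 66
```

View pics/c12.png

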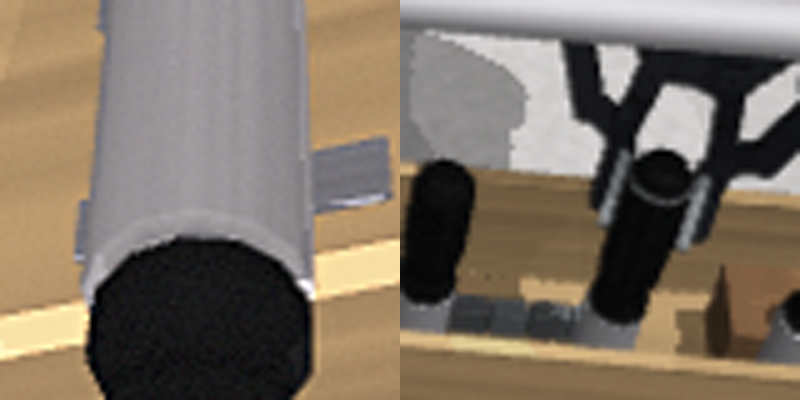

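```bash

python3 -m crank '[{"hand":1,"dx":0,"dy":1,"dz":0.5,"yaw":0},{"hand":1,"dx":0,"dy":1.7,"dz":1.1,"yaw":0},{"hand":1,"dx":0,"dy":2.5,"dz":1.6,"yaw":0},{"hand":1,"dx":0,"dy":2.5,"dz":1.6,"yaw":0}]' 25; python3 - <<'E'
from h import *
wps([(0,79),(0,76)])
I=bot.grab_frame("wrist")
J=bot.grab_frame("scene")[:,:,::-1]
a=cv2.resize(I[105:185,280:360,::-1],(400,400),interpolation=cv2.INTER_CUBIC); b=cv2.resize(J[220:280,390:450],(400,400),interpolation=cv2.INTER_CUBIC)
cv2.imwrite("pics/c13.png",np.hstack([a,b]))
E
```

```text
clock: 28.07
position: [0.6232, 0.2255, 0.1857]
tool_rot: [-2.154, 0.02, 1.439]
force: [-4.4, -2.1, 16.9]
grip_width: 0.027
now x -0.4 lat 2.4 z 77.6 F [-4.3595 -2.1171 16.8652]
(0, 79) [-2.5 -1.  -1. ] clr 65
(0, 76) [-2.4  1.5  0.7] clr 66
```

View pics/c13.png

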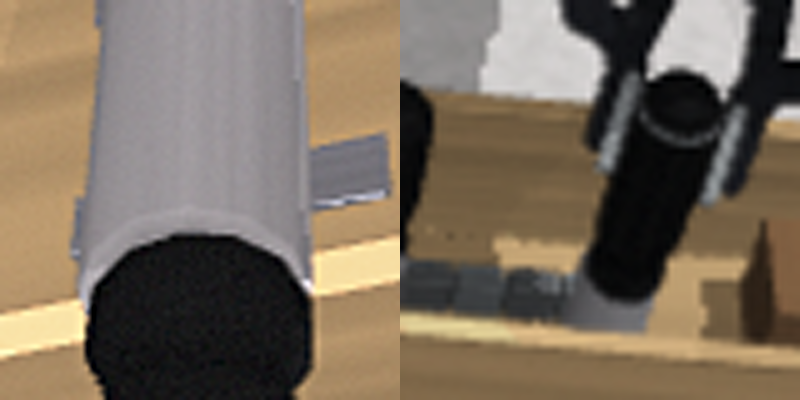

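```bash

python3 -m crank '[{"hand":1,"dx":0,"dy":-0.9,"dz":-0.6,"yaw":0},{"hand":0.6,"dx":0,"dy":-0.9,"dz":-0.6,"yaw":0},{"hand":0.5,"dx":0,"dy":-0.9,"dz":-0.6,"yaw":0},{"hand":0.4,"dx":0,"dy":-0.9,"dz":-0.6,"yaw":0},{"hand":0.3,"dx":0,"dy":-0.9,"dz":-0.6,"yaw":0},{"hand":0.3,"dx":0,"dy":-0.9,"dz":-0.6,"yaw":0}]' 25; python3 - <<'E'
from sim import *
info()
wps([(0,79)])
I=bot.grab_frame("wrist")
J=bot.grab_frame("scene")[:,:,::-1]
a=cv2.resize(I[100:400,170:470,::-1],(400,400),interpolation=cv2.INTER_CUBIC); b=cv2.resize(J[200:280,380:460],(400,400),interpolation=cv2.INTER_CUBIC)
cv2.imwrite("pics/c14.png",np.hstack([a,b]))
s,p,R=st(); q=s['qpos']; g=p-.019*R[:,1]; sim(q,[g-.1*R[:,1],g-.14*R[:,1],[.45,.22,.38]],fk(q,P,S)[1])
E
```

```text
clock: 28.67
position: [0.6223, 0.2255, 0.1851]
tool_rot: [-2.151, 0.02, 1.439]
force: [0.2, 1.0, -0.3]
grip_width: 0.0598
t 28.67 q [-0.0528  0.5975 -0.7947  1.955   1.3651  0.8477 -0.2639] w 0.0598 F [ 0.1826  0.9881 -0.3156]
tcp [0.6223 0.2255 0.1851] grasp [0.612  0.2272 0.201 ] 
x [ 0.1314  0.9911 -0.0204] y [ 0.5411 -0.0889 -0.8362] z [-0.8306  0.0988 -0.548 ] tilt 33.256110624425816 az -9.329076564409041
now x -1.2 lat 2.2 z 77.0 F [ 0.1826  0.9881 -0.3156]
(0, 79) [-2.3 -1.  -2. ] clr 65
[0.5579 0.236  0.2847] q [ 0.06  0.42 -0.91  1.97  1.15  0.87 -0.08] err mm 0.0 deg 0.0
[0.5362 0.2396 0.3181] q [ 0.1   0.34 -0.97  1.98  1.05  0.9  -0.02] err mm 0.0 deg 0.0
[0.45, 0.22, 0.38] q [ 0.3  -0.03 -1.09  2.07  0.62  0.83  0.29] err mm 0.0 deg 0.0
```

View pics/c14.png

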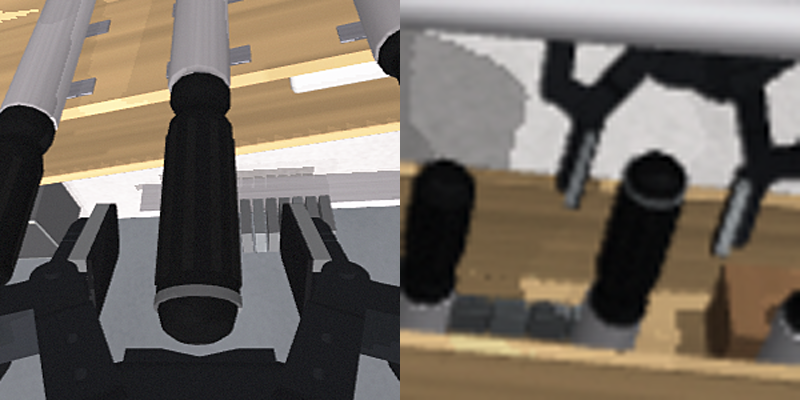

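Released, and it stands upright. Backing out along the tool axis, which keeps its distance from the handle.

```bash

python3 -m crank '[{"hand":0.3,"dx":0,"dy":-10,"dz":0,"yaw":0},{"hand":0.3,"dx":0,"dy":-22,"dz":0,"yaw":0},{"hand":0.3,"dx":0,"dy":-36,"dz":0,"yaw":0},{"hand":0.3,"dx":0,"dy":-50,"dz":0,"yaw":0},{"hand":0.3,"dx":0,"dy":-64,"dz":1,"yaw":0},{"hand":0.3,"dx":0,"dy":-78,"dz":3,"yaw":0},{"hand":0.3,"dx":0,"dy":-92,"dz":6,"yaw":0},{"hand":0.3,"dx":0,"dy":-106,"dz":12,"yaw":0},{"hand":0.3,"dx":0,"dy":-120,"dz":20,"yaw":0},{"hand":0.3,"dx":0,"dy":-134,"dz":30,"yaw":0},{"hand":0.3,"dx":0,"dy":-140,"dz":40,"yaw":0},{"hand":0.3,"dx":0,"dy":-140,"dz":40,"yaw":0}]' 25; python3 - <<'E'
from h import *
import pickle
info()
ci=bot.camera_info("wrist"); I=bot.grab_frame("wrist"); cv2.imwrite("pics/w15.png",I[:,:,::-1]); pickle.dump(ci,open("w15.pkl","wb"))
cv2.imwrite("pics/s15.png",bot.grab_frame("scene")[:,:,::-1]);cv2.imwrite("pics/t15.png",bot.grab_frame("top")[:,:,::-1])
E
```

```text
clock: 29.77
position: [0.5114, 0.2426, 0.2811]
tool_rot: [-2.152, 0.02, 1.441]
force: [0.6, 1.3, 0.3]
grip_width: 0.06
t 29.77 q [-0.0378  0.332  -0.9459  2.0558  1.0815  0.9107 -0.1886] w 0.06 F [0.5932 1.3377 0.3184]
tcp [0.5114 0.2426 0.2811] grasp [0.5011 0.2443 0.2969] 
x [ 0.1293  0.9914 -0.0203] y [ 0.5424 -0.0879 -0.8355] z [-0.8301  0.097  -0.5491] tilt 33.33245043264746 az -9.203862415535232
```

View pics/w15.png

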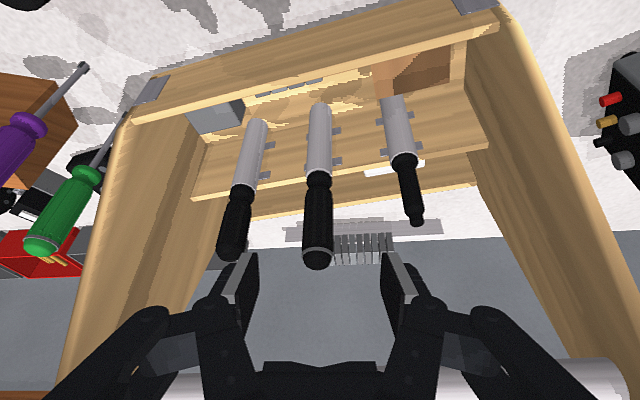

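View pics/s15.png

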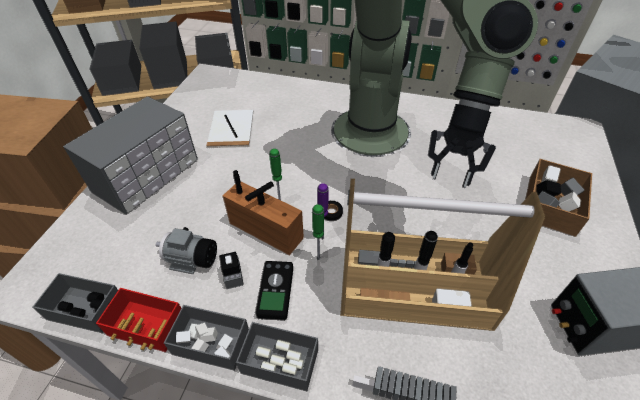

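Everything else is where it was, and the driver stands between its neighbours: wrist (318,220), scene (428,248). One numeric check of the seating before handing in.

```bash
python3 - <<'E'
from h import *
import pickle
C=cam(0,pickle.load(open("w15.pkl","rb")));Sc=cam('scene')
I=cv2.imread("pics/w15.png");J=cv2.imread("pics/s15.png")
a=cv2.resize(I[150:280,260:390],(400,400),interpolation=cv2.INTER_CUBIC);b=cv2.resize(J[215:280,390:455],(400,400),interpolation=cv2.INTER_CUBIC)
cv2.imwrite("pics/c15.png",np.hstack([a,b]))
A=lambda u:(u-[260,150])*400/130; B=lambda u:(u-[390,215])*400/65+[400,0]
for n,X in (("rim",M),("grip foot+8",M+[0,0,.008]),("top disc .217-.12+.124",M+[0,0,.097]),("top",M+[0,0,.105])): print(n,A(proj(C,X)).round(),B(proj(Sc,X)).round())
# change check between first and last scene/top pictures
for k,o in (("s15","scene0"),("t15","top0")):
    d=cv2.absdiff(cv2.imread(f"pics/{k}.png"),cv2.imread(f"pics/{o}.png")).max(2)>60
    N,l,stt,c=cv2.connectedComponentsWithStats(d.astype(np.uint8)); print(k,[stt[i].tolist() for i in range(1,N) if stt[i][4]>25])
E
```

```text
rim [181.  82.] [602. 265.]
grip foot+8 [181.  99.] [606. 254.]
top disc .217-.12+.124 [174. 329.] [652. 111.]
top [173. 355.] [656.  97.]
s15 [[137, 0, 39, 25, 656], [441, 0, 12, 13, 81], [482, 1, 50, 52, 1462], [353, 4, 3, 24, 40], [334, 7, 12, 18, 108], [478, 13, 7, 8, 40], [401, 21, 8, 13, 75], [378, 25, 22, 12, 107], [346, 26, 6, 9, 29], [394, 39, 12, 17, 152], [386, 42, 9, 13, 49], [469, 47, 7, 6, 26], [185, 51, 16, 36, 289], [428, 89, 72, 99, 3191], [225, 111, 97, 26, 1695], [187, 115, 47, 29, 721], [345, 170, 42, 25, 628], [275, 184, 15, 34, 378], [359, 204, 47, 30, 697], [417, 230, 21, 36, 427]]
t15 [[221, 181, 17, 10, 81], [356, 199, 13, 13, 109], [118, 220, 157, 180, 12549], [115, 294, 23, 10, 68], [523, 311, 117, 89, 5159], [123, 321, 7, 13, 53]]
```

View pics/c15.png

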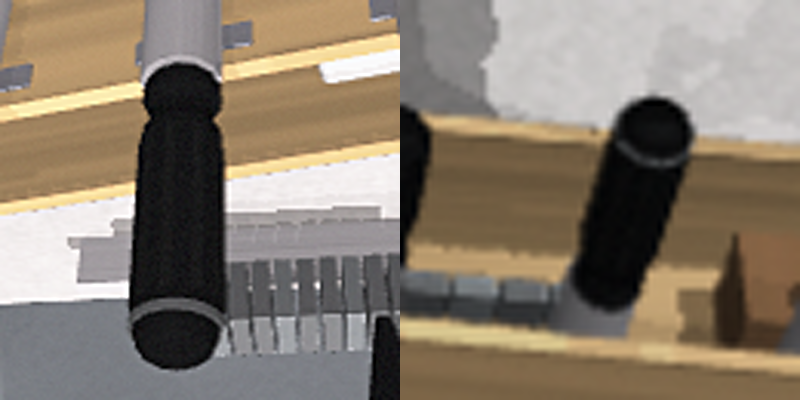

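```bash
python3 -c "
from workcell import bot
print(bot.observe()['clock']); print(bot.job_done())"
```

```text
29.9167
the job is handed in; nothing more can be done
None
```

I drew the large screwdriver out of the block and put it in the tote's empty middle sleeve. I handed the job in at 29.9 s of the 53 s allowed; no verdict was reported.

**How it was done:** The moves cannot tilt the hand directly, so I pushed against joint limits until it leaned about 35°. I then pivoted the screwdriver in the grip against the bore's edge, about 20–23° towards the robot. The blade went in at that slant, about 11 mm deep at first. I stood it upright while lowering it under the handle until the rim pushed back with 17 N, then released it and backed out.

**Last checks:**
- **Seating:** in the last wrist and scene crops the grip stands upright with its shoulder on the rim. It is within about 2 mm of where an upright, seated tool should appear.
- **Handle:** my estimate kept the hand's centre line at least 59 mm from the handle's axis, and the force readings before the rim showed no knock.
- **Other things:** before-and-after pictures of the counter differ only at the arm, its shadows and the screwdriver's old and new places.

**What disagreed or went wrong:**
- **Height:** the scene camera read heights about 5–10 mm low, so I took positions from the wrist and top views.
- **Joint limits:** while I looked for a workable arm posture, joints 2, 3, 4 and 6 sat at their limits. Readings passed the stated range by up to 0.004 rad.
- **Offset:** the shoulder may sit about 2 mm off the sleeve's centre, inside the 10 mm allowed.

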